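# Move fresh cookies from the oven tray to the cooling rack with the hanging turner

### The job

Take the slotted turner off its hook (lift its loop clear over the upturned tip before pulling it away, never wrenching it against the stand), slide it under every cookie on the oven tray and move them all onto the wire cooling rack, each lying flat on the wires and none on top of another; then hang the turner back on the same hook by its loop. Never touch the cookies with the gripper itself, only with the turner, and do not disturb the other things on the counter.

Things in the scene. Friction and masses are not known exactly. Their poses are not given: they have to be found in the camera images.
- hook_seat (a point): Fixed steel utensil stand. This point is the top of the hook's rod (6 mm thick) at its lowest place, 300 mm above the counter, where the turner's loop hangs. z is up; -x is the level direction in which the hook points, away from the stand's post and roughly towards the robot.
- hook_tip (a point): Top of the hook's upturned tip: 22 mm in front (-x) and 32 mm above the hook seat. The loop must be raised 33 to 48 mm from where it hangs to pass over it (its opening is 54 mm high).
- stand_bar (a point): On the axis of the stand's level bar (14 mm thick, 322 mm up) straight behind the hook, 70 mm from the seat. Same frame as the hook seat. The bar runs from y = +45 to -175 mm and stands on one post at y = -65 mm and a low base (16 mm high, all at least 35 mm behind the seat). A ladle, fixed, hangs on a second hook 130 mm to the -y side of the first.
- turner_loop (a point): Loose slotted nylon turner, 90 g. This point: the top inside of the wire loop at the end of its handle, which rests on the hook seat (opening 18 mm wide along y, 54 mm long, 6 mm wire). All turner points share one frame: z along the handle to the loop (up as it hangs), y across the blade, -x to the blade's side. It hangs within about 5 degrees of plumb, -x along the hook's -x.
- turner_grip (a point): Middle of the gripping place on the turner's black handle, 115 mm below the loop point along the handle. The handle is a bar 26 mm wide (y) and 13 mm thick (x), from 54 to 150 mm below the loop point.
- turner_heel (a point): Underside of the turner's blade at its heel, where the handle's stem meets it, 180 mm below the loop point. From here the blade runs towards -x and -z at 45 degrees: when the blade is level, the handle rises away from it at 45 degrees.
- turner_tip (a point): Middle of the blade's front edge, on its underside, 80 mm from the heel along the blade. The blade is a flat plate 70 mm wide, 80 mm long, 2 mm thick and slick (friction about 0.2): a cookie slides off it when the front edge points more than about 15 degrees down.
- tray_floor (a point): Dark steel oven tray, fixed on the counter, 268 mm (its x) by 288 mm (its y) outside, with a rim 4 mm thick all round that stands 9 mm above the counter. This point is the centre of its flat floor's upper face, 3 mm above the counter; z is up. The tray and the rack may change sides.
- rack_top (a point): Wire cooling rack, loose, 0.6 kg, 240 mm (its x) by 300 mm (its y). This point is the centre of its flat top, 20 mm above the counter; z is up.
- cookie1_mid (a point): Centre (half-way up) of a round cookie, 80 mm across and 15 mm thick, 50 g, rigid; its lower edge is bevelled: the flat underside is 54 mm across and the side begins 4 mm up. It starts flat on the tray in a row along the tray's y with up to two others, about 88 mm apart. Two or three cookies are there; a missing one reads None.
- cookie2_mid (a point): Centre (half-way up) of a round cookie, 80 mm across and 15 mm thick, 50 g, rigid; its lower edge is bevelled: the flat underside is 54 mm across and the side begins 4 mm up. It starts flat on the tray in a row along the tray's y with up to two others, about 88 mm apart. Two or three cookies are there; a missing one reads None.
- cookie3_mid (a point): Centre (half-way up) of a round cookie, 80 mm across and 15 mm thick, 50 g, rigid; its lower edge is bevelled: the flat underside is 54 mm across and the side begins 4 mm up. It starts flat on the tray in a row along the tray's y with up to two others, about 88 mm apart. Two or three cookies are there; a missing one reads None.
- mug: White mug, 80 mm wide, 90 mm high, loose bystander at the left; origin at the centre of its underside.
- jam_jar: Glass jar, 66 mm wide, 90 mm high, loose bystander at the left near the robot; origin at the centre of its underside.
- cutter: Steel ring cookie cutter, 76 mm wide, 35 mm high, loose bystander at the left; origin at the centre of its underside.
- spice_jar: Small spice jar, 44 mm wide, 80 mm high, loose bystander at the right behind; origin at the centre of its underside.
Mind the look-alikes: they are no part of the job. What is shaped like the part that bears cookie3_mid but pink or red is not meant.

How it is judged (in metres and radians):
On the way, in this order (a step that is already met when the one before it is completed fails the run):
1. the turner is off the hook and at least 12 cm away from it (distance between turner_loop and hook_seat above 0.12 m), for 0.2 s.
2. every cookie lies flat on the cooling rack (x of cookie1_mid in the frame of rack_top between -0.115 and 0.115 m and y of cookie1_mid in the frame of rack_top between -0.145 and 0.145 m and z of cookie1_mid in the frame of rack_top between 0.003 and 0.013 m and angle between each of cookie1_mid, cookie2_mid, cookie3_mid's own z axis and vertical below 0.12 rad and x of cookie2_mid in the frame of rack_top between -0.115 and 0.115 m and y of cookie2_mid in the frame of rack_top between -0.145 and 0.145 m and z of cookie2_mid in the frame of rack_top between 0.003 and 0.013 m and x of cookie3_mid in the frame of rack_top between -0.115 and 0.115 m and y of cookie3_mid in the frame of rack_top between -0.145 and 0.145 m and z of cookie3_mid in the frame of rack_top between 0.003 and 0.013 m), for 0.3 s.
At the end, for the whole second after the job is handed in: Every cookie present lies flat on the rack's wires (centre within 115 mm of the rack's centre along its x and 145 mm along its y, not on another cookie, tilted less than 7 degrees) and the turner hangs by its loop on the hook (loop within 15 mm of the hook seat, handle within 14 degrees of plumb) (all of step 2 and distance between turner_loop and hook_seat below 0.015 m and angle between turner_loop's own z axis and vertical below 0.25 rad); the robot touches nothing.
It fails at once if the turner is wrenched against the stand (contact force between turner and stand above 20 N).
It fails at once if the gripper or the arm touches a cookie (contact force between any of the fingers, the arm and cookie1 above 1 N or contact force between any of the fingers, the arm and cookie2 above 1 N or contact force between any of the fingers, the arm and cookie3 above 1 N).
It fails at once if a bystander is pushed more than 3 cm (distance of any of mug, jam_jar, cutter, spice_jar from where it was at the start of the episode above 0.03 m).
Of cookie1, cookie2, cookie3 only 2 to 3 are there at a start; the rules pass over those that are not, and their reading is None.
At some moment in a run one of cookie1, cookie2, cookie3, rack may be knocked a few centimetres aside while the robot is not near it.
It also fails if it takes over 210 s, if anything falls off the work surface, if the arm or the gripper's body presses on something with over 40 N, if the wrist force passes 120 N, or if a joint passes its speed limit or range.

### The arm

A 7-joint arm with a two-finger parallel gripper is mounted at the origin on the work surface. World frame = base frame: x ahead of the robot, y to its left, z up, the work surface at z = 0. Lengths are in mm, angles in rad, forces in N, time in s.
With the tool pointing down it reaches from about 350 to 900 mm from the base axis. Payload 8.1 kg.
Tool frame: the origin (TCP) lies on the centre line of the jaws, within the pads' length; the fingertips stand 11 mm ahead of it and the grasp point (between the pads) lies 8 mm behind it; z points along the fingers, y is the line along which they close (so a half turn about z gives the same grasp; the last joint's range is limited). The gripper opens to 85 mm and grips with 20 to 120 N. Pads are 22 mm wide; open, the fingers measure 114 mm over their backs; the gripper's body (76 mm by 85 mm) begins 54 mm behind the grasp point. The pads swing forward as they close: fully open they stand 13 mm farther back than shut.
Start: joints at [-1.276, 0.434, 0.025, 1.573, -0.012, 1.134, -0.075], TCP at [242.147, 576.199, 242.323] pointing down, gripper open.
Joint ranges: [-2.62, 2.62], [-0.44, 2.09], [-1.27, 1.32], [0.08, 2.57], [-1.32, 4.46], [0.12, 2], [-2.74, 2.74]. Speed limits (rad/s): [2.22, 2.22, 3.01, 3.01, 3.14, 3.14, 3.14].

### API

Orientations are given as [roll, pitch, yaw] about the fixed x, y, z axes, in that order (R = Rz(yaw) Ry(pitch) Rx(roll)).
In Python, from station import env gives the robot as it stands.
- The arm moves only by the tool send_rows, never from a script. Its argument "increments" is a list of rows, each an object with "delta_pos": the shift along the tool's x, y, z scaled (see below), a list of three; "dr": the turn, a rotation vector about the tool's x, y, z scaled (see below), a list of three. In form: [{"delta_pos": [x, y, z], "dr": [rx, ry, rz]}, ...]. A call has 1 to 8 rows; each row shifts and turns the commanded pose from where the row before left it, along the tool's axes as they then stand; what a row does not reach is not made up. The controller multiplies each number of a shift by 0.04 m and each number of a turn by 6 degrees. A row lasts 1/10 s, in which the tool goes at most 50 mm and 8.59 degrees, less where a joint would pass 70% of its speed; a pose out of reach is approached as far as the arm can. A call with a number of a shift or a turn outside -1 to 1 is refused whole. A call with a gripper value outside its range is refused whole. "claw" is the closure, from 0 (fully open) to 1 (shut), set as the call begins (left out, the last holds). The fingers move at their own pace and stop on an object; the grip force is fixed at half the most. Time passes only in rows, so rows that do not move let the fingers close. It gives the time, the measured TCP pose, the force, the opening and the grip force at its end, in the units of the state.
- env.read_state(): the state, without advancing time (a new reading comes with each control period).
- env.grab_frame(name): name is "scene" or "top" or "wrist"; returns the picture (400x640x3 uint8, red, green, blue); there is no depth.
- env.calibration(name): a dict with "vertical_fov" (degrees; the focal length in pixels is half the picture's height over the tangent of half this angle, whatever the lens; pixels are square), "cx", "cy" (the principal point, pixels), "distortion" ([k1, k2, p1, p2, k3] as OpenCV has them; the pictures are not rectified), "T" (4x4, takes a point from camera to world coordinates). Camera axes: x right, y up, looking along -z (the intrinsics and any distortion apply to the point x, -y, -z); pixel columns grow to the right and rows downward; lengths in mm; the calibration is good to about 2 mm. A picture is of the moment at which its call begins: read the wrist's pose just before it. calibration takes no time and is no camera call; for the wrist camera it gives the pose at the moment of the call.
- env.close_job(): hands the job in; it is judged then, once.
Trained networks look in the newest picture that a camera, given by its name, has taken for a name from the list of things; names that differ only in an ending like _2 or _b are one class to them, and where a whole thing is asked for, a point or a joint stands for the part that bears it (a point fixed in the world has none). Each returns a list of dicts, best first, with "conf" (0 to 1); they miss things now and then, are a little off and sometimes report something else, mostly with a low value. They report only what shows in the picture. A call takes as long as a camera call. They do not tell look-alikes from the thing itself.
- env.look_for(camera, name): "at" ([x, y, z] in mm, in the coordinates of the camera as it stood for that picture, good to about 4 mm: the middle of the surface that is visible of it).
- env.masks_of(camera, name): "mask" (400x640 bool, what is visible of it).
- env.mark_of(camera, name): "at" ([x, y, z] in mm, in the coordinates of the camera as it stood for that picture, good to about 4 mm: a listed point, or the origin of a listed thing).
The state is a dict: "t": time; "joint_pos": joint angles; "joint_vel": joint speeds; "tau": joint torques, N m; "ee_pos": TCP position; "ee_rot": TCP orientation; "wrist_force": force on the tool from outside, world axes, zero at the start; "torque": the same for the moment, N m; "finger_gap": finger opening in mm; "grasp_force": force on a finger pad.
Only numpy, scipy, OpenCV 4.12 (cv2) and the standard library are available. Lean on these libraries where they do the work, as an engineer would, in place of code of your own. Each camera call takes 0.05 s, during which the arm holds its last target. There are 200 camera calls.

## Working session

There is one attempt and no reset: what is moved stays moved. The work goes in short steps, Python scripts to look and compute and a tool call to move; the robot and the scene stay as the last step left them, time stands still between calls to the robot, and variables do not carry over. Pictures are saved under pics/ and viewed, at most 14 in all, crops included, and the job is handed in when it is done.

Besides the shell and the picture viewer there is one more tool, called after "Call:" as a command line: name --argument value ..., lists and objects as JSON in quotes. send_rows: Moves the arm, as the interface text tells. Shifts and turns lie within -1 to 1; 1 stands for 0.04 m of shift or 6 degrees of turn. Its arguments: {"type":"object","properties":{"increments":{"type":"array"},"claw":{"type":"number"}},"required":["increments"]}

```bash
ls; mkdir -p pics; cat > h.py <<'E'
import numpy as np, cv2
from scipy.spatial.transform import Rotation as R
from station import env
np.set_printoptions(precision=1,suppress=True)
def snap(c,f=None):
    T=np.array(env.calibration(c)["T"]); im=env.grab_frame(c)
    if f: cv2.imwrite("pics/"+f,im[:,:,::-1])
    return T,im
def w(T,p): return (T@np.r_[p,1])[:3]
def marks(c,T,names):
    for n in names:
        print(c,n,[(w(T,d["at"]),round(d["conf"],2)) for d in env.mark_of(c,n)[:4]])
NM="hook_seat hook_tip turner_loop turner_grip turner_heel turner_tip tray_floor rack_top cookie1_mid mug jam_jar cutter spice_jar".split()
E
python3 - <<'E'
from h import *
s=env.read_state(); print(s)
for c in("scene","top"):
    T,im=snap(c,c+"0.png"); print(T); marks(c,T,NM if c=="scene" else NM)
E
```

```text
pics
{'t': 0.0, 'joint_pos': array([-1.3,  0.4,  0. ,  1.6, -0. ,  1.1, -0.1]), 'joint_vel': array([ 0.,  0., -0.,  0.,  0.,  0.,  0.]), 'tau': array([  0. , -67. ,   1. , -31.6,   0. ,   0. ,   0. ]), 'ee_pos': array([242. , 575.7, 241.5]), 'ee_rot': array([-3.1,  0. ,  2.7]), 'wrist_force': array([-0.1,  0.4,  0.5]), 'torque': array([ 0., -0.,  0.]), 'grasp_force': 0.0, 'finger_gap': 85.54338818166059}
[[   0.5   -0.6    0.6 1235.3]
 [   0.9    0.4   -0.3 -399.4]
 [  -0.     0.7    0.7 1057.1]
 [   0.     0.     0.     1. ]]
scene hook_seat [(array([ 475.8, -442. ,  300.4]), 0.74)]
scene hook_tip [(array([ 464.1, -415.6,  330.4]), 0.93)]
scene turner_loop [(array([ 470.1, -439.3,  303. ]), 0.68)]
scene turner_grip [(array([ 472.8, -438.8,  183.8]), 0.85)]
scene turner_heel [(array([ 469.9, -441.6,  117.4]), 0.78)]
scene turner_tip [(array([ 488.9, -396.7,   61. ]), 0.63)]
scene tray_floor [(array([ 527.4, -137.6,    6.3]), 0.82)]
scene rack_top [(array([559.4, 276.1,  19.8]), 0.66)]
scene cookie1_mid [(array([ 685. , -392.9,   -2.9]), 0.52), (array([ 465.4, -415.5,  332.8]), 0.19)]
[... 554 characters left out ...]
 543.9, -134.2,    5.5]), 0.4), (array([ 474. , -446.3,  122.3]), 0.29)]
top turner_grip [(array([ 474.1, -442.9,  182.4]), 0.75)]
top turner_heel [(array([ 473.4, -446.7,  121.4]), 0.54)]
top turner_tip [(array([ 493. , -394.9,   62.8]), 0.86), (array([ 469.4, -416.7,  330.4]), 0.75)]
top tray_floor [(array([ 532.8, -131.7,   -2.1]), 0.57), (array([ 547.7, -135.4,    7. ]), 0.56)]
top rack_top [(array([561.2, 276.2,  20.4]), 0.69)]
top cookie1_mid []
top mug [(array([423.5, 553.1,  -2.5]), 0.65)]
top jam_jar [(array([423.9, 552.2,  -1.3]), 0.71)]
top cutter [(array([593.7, 523.6,   0.2]), 0.68)]
top spice_jar [(array([ 490.8, -395.8,   62. ]), 0.48), (array([ 686.5, -396.8,   -2.5]), 0.42)]
```

View pics/scene0.png

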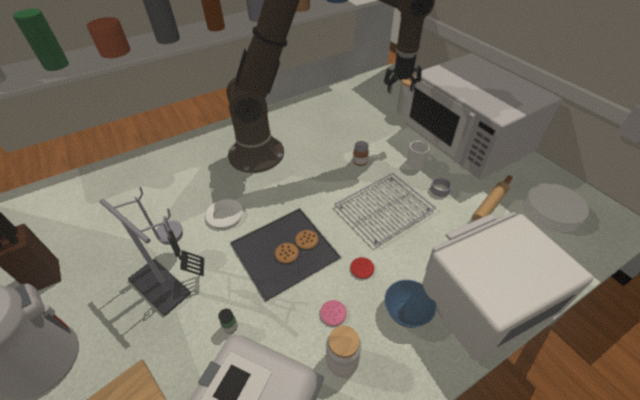

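View pics/top0.png

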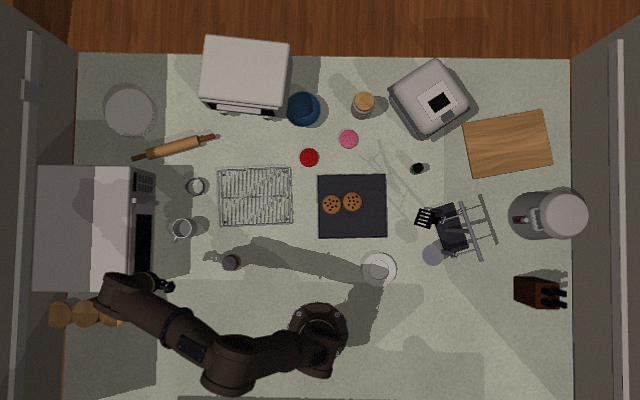

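```bash
python3 - <<'E'
from h import *
for c in("scene","top"):
    T,im=snap(c); marks(c,T,"cookie1_mid cookie2_mid cookie3_mid stand_bar turner_loop tray_floor".split())
    print([(w(T,d["at"]),d["conf"]) for d in env.look_for(c,"cookie2_mid")])
    for d in env.masks_of(c,"cookie1_mid")[:5]:
        m=d["mask"]; ys,xs=np.nonzero(m); print(d["conf"],m.sum(),xs.mean(),ys.mean())
    print(env.calibration(c))
E
```

```text
scene cookie1_mid [(array([ 473.5, -446.6,  299.1]), 0.54)]
scene cookie2_mid [(array([ 547.7, -140.2,   15. ]), 0.86), (array([598.2, 523.2,  -2.1]), 0.24)]
scene cookie3_mid [(array([ 808.9, -117.5,    7.5]), 0.89), (array([530.8, -51.5,  11.3]), 0.68), (array([731.9,  48. ,  10.3]), 0.59)]
scene stand_bar [(array([ 495.3, -503.1,  322.4]), 0.85), (array([ 469.4, -438.7,  118.3]), 0.46)]
scene turner_loop [(array([ 546.6, -137.8,   16. ]), 0.69), (array([ 468.5, -435.9,  300.8]), 0.62), (array([ 489.5, -389.3,   60.7]), 0.32)]
scene tray_floor [(array([ 530.9, -143.2,    3.4]), 0.67), (array([ 466. , -414.9,  330.2]), 0.39)]
[(array([ 554.6, -142.4,   21.5]), 0.64), (array([566.6, 266.2,  18.7]), 0.5)]
{'vertical_fov': 56.93186753270686, 'cx': 320.7863744774491, 'cy': 195.25536914520393, 'distortion': array([0., 0., 0., 0., 0.]), 'T': array([[   0.5,   -0.6,    0.6, 1235.3],
       [   0.9,    0.4,   -0.3, -399.4],
       [  -0. ,    0.7,    0.7, 1057.1],
       [   0. ,    0. ,    0. ,    1. ]])}
top cookie1_mid []
top cookie2_mid [(array([ 551.1, -135.1,    7.3]), 0.6)]
top cookie3_mid [(array([537.7, -47.3,  10.8]), 0.67), (array([ 814. , -118.6,    5.1]), 0.63), (array([733.2,  50. ,   9.7]), 0.54)]
top stand_bar [(array([ 497.8, -506.1,  320.7]), 0.72)]
top turner_loop [(array([ 476.4, -441.8,  299.1]), 0.83)]
top tray_floor []
[(array([ 548.7, -134.6,   12.2]), 0.67), (array([ 479.7, -431.4,  105. ]), 0.62)]
{'vertical_fov': 47.74140392668404, 'cx': 315.3076148604621, 'cy': 199.50779298452645, 'distortion': array([0., 0., 0., 0., 0.]), 'T': array([[   0. ,    1. ,   -0.1,  454.3],
       [  -1. ,    0. ,   -0. ,   -2. ],
       [  -0. ,    0.1,    1. , 1902.1],
       [   0. ,    0. ,    0. ,    1. ]])}
```

Scene view: tray at ~(285,252) with two cookies at (287,253) and (306,239), and the rack at ~(385,210). The turner hangs with its blade at ~(192,262), and the red and pink look-alikes are at (362,268) and (333,312). Top view: tray at ~(352,207), cookies at (331,204) and (352,202), and the rack at (256,197), clear of the bystanders.

```bash
cat >> h.py <<'E'
import json
def plan(tgt,Rt=None,start=None,mm=38,deg=5.8,relax=0):
    """tgt world mm, Rt Rotation; prints rows in tool units. start=(pos,Rot) or measured"""
    if start is None:
        s=env.read_state(); start=(np.array(s["ee_pos"]),R.from_euler("xyz",s["ee_rot"]))
    p,r=start; Rt=Rt or r; tgt=np.array(tgt,float)
    rv=(r.inv()*Rt).as_rotvec()
    n=max(1,int(np.ceil(max(np.linalg.norm(tgt-p)/mm,np.degrees(np.linalg.norm(rv))/deg))))
    p0,r0=p,r; rows=[]
    for i in range(1,n+1):
        pi=p0+(tgt-p0)*i/n; ri=r0*R.from_rotvec(rv*i/n)
        d=np.round(r.inv().apply(pi-p)/40,2)+0; t=np.round(np.degrees((r.inv()*ri).as_rotvec())/6,2)+0
        rows.append({"delta_pos":d.tolist(),"dr":t.tolist()})
        p=p+r.apply(d*40); r=r*R.from_rotvec(np.radians(t*6))
    print(n,"rows ->",p,r.as_euler("xyz"))
    for i in range(0,n,8): print(json.dumps(rows[i:i+8]).replace(" ",""))
    return p,r
def tool(yaw_b,tilt):
    """tool rotation: blade heading yaw_b (deg), tool z elevation below horizontal = tilt (deg), pointing opposite to blade heading"""
    b=np.array([np.cos(np.radians(yaw_b)),np.sin(np.radians(yaw_b)),0]); a=np.radians(tilt)
    z=-b*np.cos(a)-np.array([0,0,np.sin(a)]); y=np.cross([0,0,1],-b)
    return R.from_matrix(np.c_[np.cross(y,z),y,z])
E
python3 - <<'E'
from h import *
T,im=snap("wrist","w0.png"); print(T)
q=plan([300,480,330]); q=plan([450,200,330],tool(90,90),q); q=plan([450,-150,330],tool(90,60),q);q=plan([420,-220,230],tool(106,15),q)
E
```

```text
[[  0.4  -0.9  -0.3 176.9]
 [  0.9   0.4   0.1 603.1]
 [ -0.   -0.3   1.  373.2]
 [  0.    0.    0.    1. ]]
4 rows -> [299.8 479.9 329.9] [3.1 0.  2.7]
[{"delta_pos":[-0.57,-0.41,-0.55],"dr":[0.0,0.0,0.0]},{"delta_pos":[-0.56,-0.42,-0.55],"dr":[0.0,0.0,0.0]},{"delta_pos":[-0.57,-0.41,-0.54],"dr":[0.0,0.0,0.0]},{"delta_pos":[-0.56,-0.42,-0.55],"dr":[0.0,0.0,0.0]}]
12 rows -> [449.9 200.  329.9] [ 3.1 -0.   1.6]
[{"delta_pos":[-0.51,-0.42,0.0],"dr":[0.0,0.0,0.93]},{"delta_pos":[-0.56,-0.36,0.0],"dr":[0.0,0.0,0.94]},{"delta_pos":[-0.58,-0.31,0.0],"dr":[0.0,0.0,0.93]},{"delta_pos":[-0.62,-0.25,0.0],"dr":[0.0,0.0,0.93]},{"delta_pos":[-0.63,-0.19,0.0],"dr":[0.0,0.0,0.94]},{"delta_pos":[-0.65,-0.12,0.0],"dr":[0.0,0.0,0.93]},{"delta_pos":[-0.66,-0.07,0.0],"dr":[0.0,0.0,0.93]},{"delta_pos":[-0.66,0.01,0.0],"dr":[0.0,0.0,0.94]}]
[{"delta_pos":[-0.66,0.06,0.0],"dr":[0.0,0.0,0.93]},{"delta_pos":[-0.65,0.13,0.0],"dr":[0.0,0.0,0.93]},{"delta_pos":[-0.63,0.2,0.0],"dr":[0.0,0.0,0.94]},{"delta_pos":[-0.61,0.25,0.0],"dr":[0.0,0.0,0.93]}]
10 rows -> [ 449.9 -149.9  329.9] [3.1 0.5 1.6]
[{"delta_pos":[
[... 359 characters left out ...]
81,0.0,0.31],"dr":[0.0,-0.5,0.0]}]
[{"delta_pos":[-0.8,0.0,0.36],"dr":[0.0,-0.5,0.0]},{"delta_pos":[-0.78,0.0,0.4],"dr":[0.0,-0.5,0.0]}]
9 rows -> [ 420.1 -220.1  229.9] [-3.1  1.3  1.9]
[{"delta_pos":[-0.03,-0.08,0.34],"dr":[-0.24,-0.83,-0.19]},{"delta_pos":[0.0,-0.09,0.33],"dr":[-0.24,-0.83,-0.18]},{"delta_pos":[0.03,-0.1,0.34],"dr":[-0.24,-0.82,-0.18]},{"delta_pos":[0.07,-0.11,0.32],"dr":[-0.24,-0.83,-0.19]},{"delta_pos":[0.09,-0.12,0.32],"dr":[-0.25,-0.83,-0.18]},{"delta_pos":[0.12,-0.12,0.3],"dr":[-0.24,-0.83,-0.19]},{"delta_pos":[0.15,-0.12,0.29],"dr":[-0.24,-0.82,-0.19]},{"delta_pos":[0.18,-0.13,0.27],"dr":[-0.24,-0.83,-0.18]}]
[{"delta_pos":[0.2,-0.13,0.26],"dr":[-0.24,-0.83,-0.19]}]
```

View pics/w0.png

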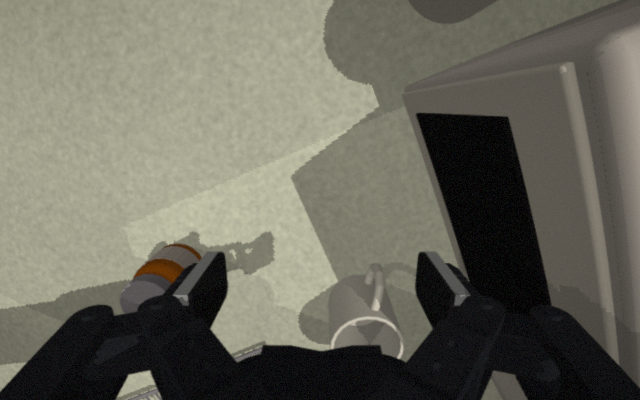

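The wrist view looks past the fingers at the counter, with the mug at (365,320) and the jam jar at (160,275). The camera sits on the tool's +x side.

Call:
send_rows --increments '[{"delta_pos": [-0.57, -0.41, -0.55], "dr": [0, 0, 0]}, {"delta_pos": [-0.57, -0.41, -0.55], "dr": [0, 0, 0]}, {"delta_pos": [-0.57, -0.41, -0.55], "dr": [0, 0, 0]}, {"delta_pos": [-0.57, -0.41, -0.55], "dr": [0, 0, 0]}]' --claw 0

```text
t: 2.75
ee_pos: [301.3, 479.4, 331.2]
ee_rot: [3.141, 0.0, 2.744]
wrist_force: [1.7, 0.0, 0.2]
finger_gap: 85.4
grasp_force: 0.0
```

Call:
send_rows --increments '[{"delta_pos": [-0.51, -0.42, 0.0], "dr": [0.0, 0.0, 0.93]}, {"delta_pos": [-0.56, -0.36, 0.0], "dr": [0.0, 0.0, 0.94]}, {"delta_pos": [-0.58, -0.31, 0.0], "dr": [0.0, 0.0, 0.93]}, {"delta_pos": [-0.62, -0.25, 0.0], "dr": [0.0, 0.0, 0.93]}, {"delta_pos": [-0.63, -0.19, 0.0], "dr": [0.0, 0.0, 0.94]}, {"delta_pos": [-0.65, -0.12, 0.0], "dr": [0.0, 0.0, 0.93]}, {"delta_pos": [-0.66, -0.07, 0.0], "dr": [0.0, 0.0, 0.93]}, {"delta_pos": [-0.66, 0.01, 0.0], "dr": [0.0, 0.0, 0.94]}]'

```text
t: 3.55
ee_pos: [401.4, 292.8, 330.5]
ee_rot: [3.141, -0.0, 1.957]
wrist_force: [1.3, -0.0, 0.1]
finger_gap: 86.0
grasp_force: 0.0
```

Call:
send_rows --increments '[{"delta_pos": [-0.66, 0.06, 0.0], "dr": [0.0, 0.0, 0.93]}, {"delta_pos": [-0.65, 0.13, 0.0], "dr": [0.0, 0.0, 0.93]}, {"delta_pos": [-0.63, 0.2, 0.0], "dr": [0.0, 0.0, 0.94]}, {"delta_pos": [-0.61, 0.25, 0.0], "dr": [0.0, 0.0, 0.93]}]'

```text
t: 3.95
ee_pos: [451.4, 199.5, 330.5]
ee_rot: [3.141, -0.0, 1.567]
wrist_force: [0.6, -0.4, -0.7]
finger_gap: 85.2
grasp_force: 0.0
```

Call:
send_rows --increments '[{"delta_pos": [-0.88, 0.0, 0.0], "dr": [0.0, -0.5, 0.0]}, {"delta_pos": [-0.87, 0.0, 0.05], "dr": [0.0, -0.5, 0.0]}, {"delta_pos": [-0.87, 0.0, 0.09], "dr": [0.0, -0.5, 0.0]}, {"delta_pos": [-0.86, 0.0, 0.13], "dr": [0.0, -0.5, 0.0]}, {"delta_pos": [-0.86, 0.0, 0.18], "dr": [0.0, -0.5, 0.0]}, {"delta_pos": [-0.84, 0.0, 0.23], "dr": [0.0, -0.5, 0.0]}, {"delta_pos": [-0.84, 0.0, 0.27], "dr": [0.0, -0.5, 0.0]}, {"delta_pos": [-0.81, 0.0, 0.31], "dr": [0.0, -0.5, 0.0]}]'

```text
t: 4.75
ee_pos: [450.9, -80.7, 330.8]
ee_rot: [3.141, 0.42, 1.571]
wrist_force: [0.1, 0.1, 0.5]
finger_gap: 85.3
grasp_force: 0.0
```

Call:
send_rows --increments '[{"delta_pos": [-0.8, 0.0, 0.36], "dr": [0.0, -0.5, 0.0]}, {"delta_pos": [-0.78, 0.0, 0.4], "dr": [0.0, -0.5, 0.0]}]'

```text
t: 4.95
ee_pos: [451.0, -150.8, 330.5]
ee_rot: [3.141, 0.525, 1.571]
wrist_force: [0.0, 0.4, -0.2]
finger_gap: 85.6
grasp_force: 0.0
```

Call:
send_rows --increments '[{"delta_pos": [-0.03, -0.08, 0.34], "dr": [-0.24, -0.83, -0.19]}, {"delta_pos": [0.0, -0.09, 0.33], "dr": [-0.24, -0.83, -0.18]}, {"delta_pos": [0.03, -0.1, 0.34], "dr": [-0.24, -0.82, -0.18]}, {"delta_pos": [0.07, -0.11, 0.32], "dr": [-0.24, -0.83, -0.19]}, {"delta_pos": [0.09, -0.12, 0.32], "dr": [-0.25, -0.83, -0.18]}, {"delta_pos": [0.12, -0.12, 0.3], "dr": [-0.24, -0.83, -0.19]}, {"delta_pos": [0.15, -0.12, 0.29], "dr": [-0.24, -0.82, -0.19]}, {"delta_pos": [0.18, -0.13, 0.27], "dr": [-0.24, -0.83, -0.18]}]'

```text
t: 5.75
ee_pos: [425.0, -211.1, 241.1]
ee_rot: [3.104, 1.223, 1.788]
wrist_force: [1.1, -0.5, -0.6]
finger_gap: 85.3
grasp_force: 0.0
```

```bash
python3 - <<'E'
from h import *
T,im=snap("wrist","w1.png"); s=env.read_state(); print(s["t"],s["ee_pos"],s["ee_rot"],s["joint_pos"].round(2))
marks("wrist",T,"hook_seat hook_tip stand_bar turner_loop turner_grip turner_heel turner_tip".split())
E
```

```text
5.8 [ 423.3 -211.4  238.6] [3.1 1.2 1.8] [-0.9  0.5  0.5  2.5  1.3  1.  -1.3]
wrist hook_seat [(array([ 465.2, -416.6,  332.2]), 0.72), (array([ 474.2, -438.1,  119.6]), 0.68), (array([ 469.8, -439.7,  300.2]), 0.66)]
wrist hook_tip [(array([ 468.9, -416.3,  333. ]), 0.87)]
wrist stand_bar [(array([ 494.3, -502.1,  323. ]), 0.57)]
wrist turner_loop [(array([ 471.9, -438.6,  298.7]), 0.63)]
wrist turner_grip [(array([ 471.5, -442.4,  182.6]), 0.66)]
wrist turner_heel [(array([ 474.4, -440.8,  119.6]), 0.9)]
wrist turner_tip [(array([ 492.5, -392.1,   56.8]), 0.76)]
```

View pics/w1.png

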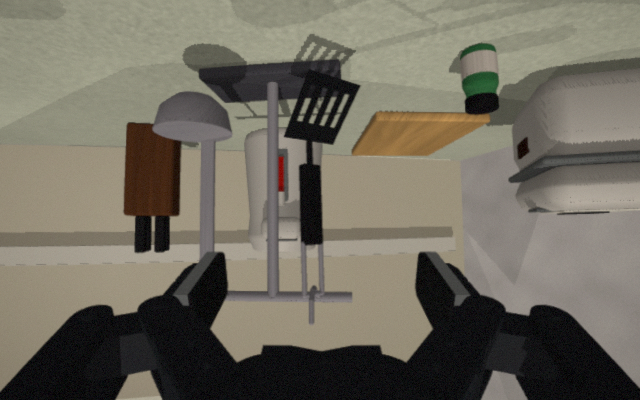

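Wrist view (the camera is inverted): blade at ~(322,105), handle at (311,205), loop and hook at (312,300), and the ladle to the left at (192,115). The blade is twisted to a heading of about 70°, while the hook points at about 108°. I'll grasp it aligned with the blade.

```bash
python3 - <<'E'
from h import *
Rt=tool(70,15); z=Rt.as_matrix()[:,2]; g=np.array([473,-441.5,178])+8*z
print(z); q=plan(g-120*z,Rt); plan(g,Rt,q,mm=30)
E
```

```text
[-0.3 -0.9 -0.3]
6 rows -> [ 510.  -339.8  206.8] [3.1 1.3 1.2]
[{"delta_pos":[-0.07,0.21,0.62],"dr":[0.91,-0.15,0.27]},{"delta_pos":[-0.05,0.27,0.6],"dr":[0.92,-0.14,0.26]},{"delta_pos":[-0.03,0.33,0.57],"dr":[0.91,-0.15,0.27]},{"delta_pos":[-0.02,0.38,0.54],"dr":[0.92,-0.15,0.26]},{"delta_pos":[0.0,0.43,0.5],"dr":[0.91,-0.14,0.26]},{"delta_pos":[0.03,0.47,0.45],"dr":[0.91,-0.15,0.27]}]
5 rows -> [ 470.4 -448.7  175.8] [3.1 1.3 1.2]
[{"delta_pos":[0.0,0.0,0.6],"dr":[0.0,0.0,0.0]},{"delta_pos":[0.0,0.0,0.6],"dr":[0.0,0.0,0.0]},{"delta_pos":[0.0,0.0,0.6],"dr":[0.0,0.0,0.0]},{"delta_pos":[0.0,0.0,0.6],"dr":[0.0,0.0,0.0]},{"delta_pos":[0.0,0.0,0.6],"dr":[0.0,0.0,0.0]}]
```

Call:
send_rows --increments '[{"delta_pos": [-0.07, 0.21, 0.62], "dr": [0.91, -0.15, 0.27]}, {"delta_pos": [-0.05, 0.27, 0.6], "dr": [0.92, -0.14, 0.26]}, {"delta_pos": [-0.03, 0.33, 0.57], "dr": [0.91, -0.15, 0.27]}, {"delta_pos": [-0.02, 0.38, 0.54], "dr": [0.92, -0.15, 0.26]}, {"delta_pos": [0.0, 0.43, 0.5], "dr": [0.91, -0.14, 0.26]}, {"delta_pos": [0.03, 0.47, 0.45], "dr": [0.91, -0.15, 0.27]}, {"delta_pos": [0, 0, 0], "dr": [0, 0, 0]}]'

```text
t: 6.85
ee_pos: [511.7, -343.2, 207.0]
ee_rot: [3.128, 1.313, 1.205]
wrist_force: [-0.1, -0.5, 1.2]
finger_gap: 85.2
grasp_force: 0.0
```

```bash
python3 - <<'E'
from h import *
T,im=snap("wrist","w2.png"); s=env.read_state(); print(s["t"],s["ee_pos"],s["ee_rot"],s["joint_pos"].round(2))
marks("wrist",T,"hook_tip turner_loop turner_grip turner_heel turner_tip".split())
Rt=tool(70,15); z=Rt.as_matrix()[:,2]; plan(np.array([473,-441.5,178])+8*z,Rt,mm=30)
E
```

```text
6.9 [ 510.4 -341.9  207. ] [3.1 1.3 1.2] [-0.4  0.9  0.6  1.8  0.8  1.2 -0.9]
wrist hook_tip []
wrist turner_loop [(array([ 474.5, -435.5,  300.9]), 0.81), (array([ 470.2, -442.1,  183. ]), 0.69), (array([ 491. , -389.7,   58.9]), 0.54)]
wrist turner_grip [(array([ 468.7, -445. ,  185.1]), 0.86)]
wrist turner_heel [(array([ 477.2, -441. ,  120.3]), 0.91)]
wrist turner_tip [(array([ 487.1, -387.6,   57.8]), 0.64)]
5 rows -> [ 470.5 -448.8  175.8] [-3.1  1.3  1.2]
[{"delta_pos":[0.0,0.0,0.6],"dr":[0.0,0.01,0.0]},{"delta_pos":[0.0,0.01,0.6],"dr":[0.01,0.0,0.01]},{"delta_pos":[0.0,0.01,0.61],"dr":[0.0,0.01,0.0]},{"delta_pos":[0.0,0.0,0.6],"dr":[0.01,0.01,0.01]},{"delta_pos":[0.0,0.01,0.6],"dr":[0.0,0.0,0.0]}]
```

View pics/w2.png

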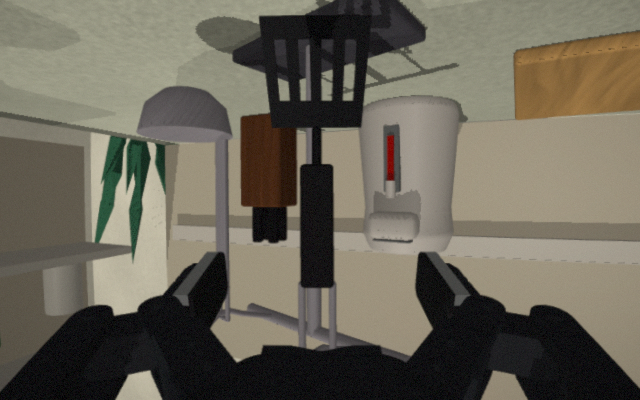

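The turner is square-on and centred between the fingers: handle at (317,225), finger mid at ~320. I'll advance and close.

Call:
send_rows --increments '[{"delta_pos": [0.0, 0.0, 0.6], "dr": [0, 0, 0]}, {"delta_pos": [0.0, 0.0, 0.6], "dr": [0, 0, 0]}, {"delta_pos": [0.0, 0.0, 0.6], "dr": [0, 0, 0]}, {"delta_pos": [0.0, 0.0, 0.6], "dr": [0, 0, 0]}, {"delta_pos": [0.0, 0.0, 0.6], "dr": [0, 0, 0]}, {"delta_pos": [0, 0, 0], "dr": [0, 0, 0]}]'

```text
t: 7.75
ee_pos: [466.7, -450.7, 176.5]
ee_rot: [-3.131, 1.315, 1.23]
wrist_force: [0.4, -0.9, -0.1]
finger_gap: 85.5
grasp_force: 0.0
```

Call:
send_rows --increments '[{"delta_pos": [0, 0, 0], "dr": [0, 0, 0]}, {"delta_pos": [0, 0, 0], "dr": [0, 0, 0]}, {"delta_pos": [0, 0, 0], "dr": [0, 0, 0]}, {"delta_pos": [0, 0, 0], "dr": [0, 0, 0]}, {"delta_pos": [0, 0, 0], "dr": [0, 0, 0]}, {"delta_pos": [0, 0, 0], "dr": [0, 0, 0]}, {"delta_pos": [0, 0, 0], "dr": [0, 0, 0]}, {"delta_pos": [0, 0, 0], "dr": [0, 0, 0]}]' --claw 1

```text
t: 8.55
ee_pos: [469.8, -449.0, 175.8]
ee_rot: [-3.135, 1.314, 1.23]
wrist_force: [-0.5, 0.8, 0.0]
finger_gap: 24.5
grasp_force: 62.2
```

```bash
python3 - <<'E'
from h import *
s=env.read_state(); print(s["t"],s["ee_pos"],s["ee_rot"],s["joint_pos"].round(2),s["wrist_force"],s["finger_gap"],s["grasp_force"])
for c in ("scene","wrist"):
    T,im=snap(c); marks(c,T,"hook_tip hook_seat turner_loop turner_heel turner_tip".split())
# lift 20, rotate to heading 92 about handle axis, lift to 40, pull 
p=np.array(s["ee_pos"]); r=R.from_euler("xyz",s["ee_rot"])
z0=r.as_matrix()[:,2]; h=p-8*z0
q=plan(p+[0,0,22],r,(p,r),mm=12)
r2=R.from_euler("z",20,degrees=True)*r; z2=r2.as_matrix()[:,2]
q=plan(h+8*z2+[0,0,22],r2,q,deg=4)
q=plan(q[0]+[0,0,18],r2,q,mm=10)
d=np.array([-.3,.95,0])
q=plan(q[0]+d*60,r2,q,mm=12); q=plan(q[0]+d*110+[40,0,40],r2,q,mm=30)
E
```

```text
8.55 [ 469.8 -449.   175.8] [-3.1  1.3  1.2] [-0.3  0.9  0.7  1.9  1.   1.  -0.9] [-0.5  0.8  0. ] 24.50383850923482 62.227842807769775
scene hook_tip [(array([ 466.8, -413.9,  331.2]), 0.86)]
scene hook_seat [(array([ 473.3, -441.3,  299.8]), 0.98)]
scene turner_loop [(array([ 468.3, -440.1,  301. ]), 0.81)]
scene turner_heel [(array([ 468.2, -440.7,  118.9]), 0.74), (array([ 545.9, -140.7,   14.7]), 0.58)]
scene turner_tip [(array([ 489.4, -392.5,   58.8]), 0.69)]
wrist hook_tip []
wrist hook_seat [(array([ 474.4, -440.6,  122.3]), 0.44)]
wrist turner_loop []
wrist turner_heel [(array([ 472.9, -444. ,  118.7]), 0.6)]
wrist turner_tip []
2 rows -> [ 469.9 -449.   197.7] [-3.1  1.3  1.2]
[{"delta_pos":[-0.27,0.0,-0.07],"dr":[0.0,0.0,0.0]},{"delta_pos":[-0.26,0.0,-0.07],"dr":[0.0,0.0,0.0]}]
6 rows -> [ 472.6 -449.5  197.7] [-3.1  1.3  1.6]
[{"delta_pos":[0.0,0.01,0.0],"dr":[-0.54,0.0,-0.14]},{"delta_pos":[0.0,0.01,0.0],"dr":[-0.53,0.0,-0.14]},{"delta_pos":[0.0,0.01,0.0],"dr":[-0.54,0.0,-0.14]},{"delta_pos":[0.0,0.01,0.0],"dr":[-0.54,0.0,-0.14]},{"delta_pos":[0.0,0.02,0.0],"dr":[-0.54,0.0,-0.15]},{"delta_pos":[0.0,0.01,0.0],"dr":[-0.53,-0.01,-0.14]}]
2 rows -> [ 472.7 -449.7  215.8] [-3.1  1.3  1.6]
[{"delta_pos":[-0.22,0.0,-0.06],"dr":[0.0,0.0,0.0]},{"delta_pos":[-0.22,0.0,-0.05],"dr":[0.0,0.0,0.0]}]
5 rows -> [ 454.6 -392.7  215.9] [-3.1  1.3  1.6]
[{"delta_pos":[0.07,-0.09,-0.28],"dr":[0.0,0.0,0.0]},{"delta_pos":[0.07,-0.09,-0.27],"dr":[0.0,0.0,0.0]},{"delta_pos":[0.08,-0.09,-0.28],"dr":[0.0,0.0,0.0]},{"delta_pos":[0.07,-0.09,-0.27],"dr":[0.0,0.0,0.0]},{"delta_pos":[0.07,-0.09,-0.28],"dr":[0.0,0.0,0.0]}]
4 rows -> [ 461.7 -288.3  256.1] [-3.1  1.3  1.6]
[{"delta_pos":[-0.08,0.04,-0.7],"dr":[0.0,0.0,0.0]},{"delta_pos":[-0.07,0.05,-0.69],"dr":[0.0,0.0,0.0]},{"delta_pos":[-0.08,0.04,-0.7],"dr":[0.0,0.0,0.0]},{"delta_pos":[-0.08,0.05,-0.69],"dr":[0.0,0.0,0.0]}]
```

Call:
send_rows --increments '[{"delta_pos": [-0.27, 0, -0.07], "dr": [0, 0, 0]}, {"delta_pos": [-0.26, 0, -0.07], "dr": [0, 0, 0]}, {"delta_pos": [0, 0, 0], "dr": [0, 0, 0]}]'

```text
t: 9.45
ee_pos: [469.8, -449.5, 199.7]
ee_rot: [3.139, 1.314, 1.219]
wrist_force: [-0.4, -0.4, -1.1]
finger_gap: 24.5
grasp_force: 62.1
```

Call:
send_rows --increments '[{"delta_pos": [0, 0.01, 0], "dr": [-0.54, 0, -0.14]}, {"delta_pos": [0, 0.01, 0], "dr": [-0.54, 0, -0.14]}, {"delta_pos": [0, 0.01, 0], "dr": [-0.54, 0, -0.14]}, {"delta_pos": [0, 0.01, 0], "dr": [-0.54, 0, -0.14]}, {"delta_pos": [0, 0.02, 0], "dr": [-0.54, 0, -0.14]}, {"delta_pos": [0, 0.01, 0], "dr": [-0.54, 0, -0.14]}, {"delta_pos": [0, 0, 0], "dr": [0, 0, 0]}]'

```text
t: 10.15
ee_pos: [470.7, -449.5, 197.7]
ee_rot: [-3.133, 1.313, 1.581]
wrist_force: [-0.5, -0.6, -1.3]
finger_gap: 24.9
grasp_force: 62.1
```

Call:
send_rows --increments '[{"delta_pos": [-0.22, 0, -0.06], "dr": [0, 0, 0]}, {"delta_pos": [-0.22, 0, -0.05], "dr": [0, 0, 0]}, {"delta_pos": [0, 0, 0], "dr": [0, 0, 0]}, {"delta_pos": [0, 0, 0], "dr": [0, 0, 0]}]'

```text
t: 10.55
ee_pos: [473.0, -449.8, 216.2]
ee_rot: [3.136, 1.313, 1.568]
wrist_force: [-0.3, 0.5, -1.5]
finger_gap: 24.8
grasp_force: 62.1
```

```bash
python3 - <<'E'
from h import *
s=env.read_state(); print(s["t"],s["ee_pos"],s["ee_rot"],s["joint_pos"].round(2),s["wrist_force"],s["finger_gap"],s["grasp_force"])
for c in ("scene","top","wrist"):
    T,im=snap(c); marks(c,T,"hook_tip turner_loop turner_heel turner_tip".split())
    if c=="scene":
        cv2.imwrite("pics/s1.png",cv2.resize(im[150:310,80:240,::-1],(640,640))[:600])
E
```

```text
10.55 [ 473.  -449.8  216.2] [3.1 1.3 1.6] [-0.4  0.8  0.8  2.2  1.5  0.8 -1.3] [-0.3  0.5 -1.5] 24.808137690546562 62.11462140083313
scene hook_tip [(array([ 466.3, -414. ,  330.4]), 0.89)]
scene turner_loop [(array([ 470.1, -435.1,  343.2]), 0.88)]
scene turner_heel [(array([ 473.1, -442.9,  157.7]), 0.85)]
scene turner_tip [(array([ 470.6, -391.5,  100.7]), 0.92)]
top hook_tip [(array([ 466.1, -418.6,  331.8]), 0.67), (array([ 476.3, -443.8,  224.6]), 0.35)]
top turner_loop [(array([ 478.5, -444. ,  335.7]), 0.56)]
top turner_heel [(array([ 478.4, -446.7,  159.9]), 0.48)]
top turner_tip [(array([ 474.8, -389.8,  101.5]), 0.48), (array([422. , 552.4,   2.3]), 0.3)]
wrist hook_tip []
wrist turner_loop []
wrist turner_heel [(array([ 472.7, -443.6,  158.5]), 0.74)]
wrist turner_tip []
```

View pics/s1.png

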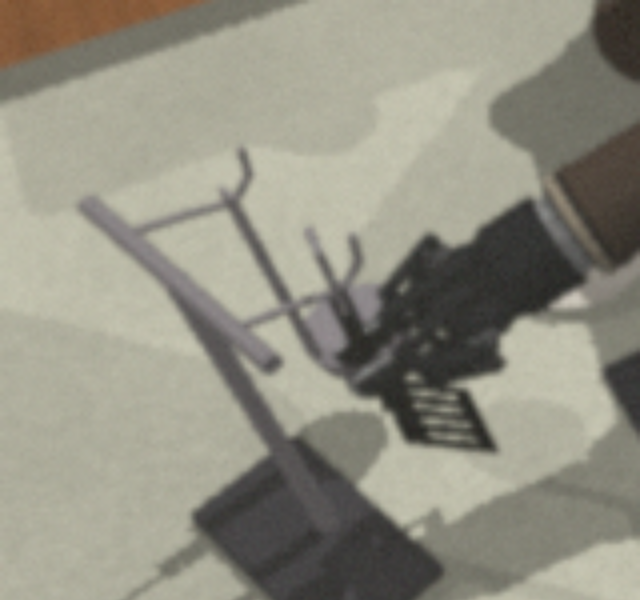

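The zoomed scene shows the loop raised around the hook's arm, with its top at (315,235) just above the hook tip at (355,240). The lift is 40.4 mm, within the window, so I'll pull away along the hook direction.

Call:
send_rows --increments '[{"delta_pos": [0.07, -0.09, -0.28], "dr": [0, 0, 0]}, {"delta_pos": [0.07, -0.09, -0.28], "dr": [0, 0, 0]}, {"delta_pos": [0.07, -0.09, -0.28], "dr": [0, 0, 0]}, {"delta_pos": [0.07, -0.09, -0.28], "dr": [0, 0, 0]}, {"delta_pos": [0.07, -0.09, -0.28], "dr": [0, 0, 0]}]'

```text
t: 11.8
ee_pos: [454.2, -390.7, 216.5]
ee_rot: [-3.139, 1.313, 1.577]
wrist_force: [-0.5, -0.3, -0.5]
finger_gap: 25.0
grasp_force: 62.1
```

Call:
send_rows --increments '[{"delta_pos": [-0.08, 0.04, -0.7], "dr": [0, 0, 0]}, {"delta_pos": [-0.08, 0.04, -0.7], "dr": [0, 0, 0]}, {"delta_pos": [-0.08, 0.04, -0.7], "dr": [0, 0, 0]}, {"delta_pos": [-0.08, 0.04, -0.7], "dr": [0, 0, 0]}, {"delta_pos": [0, 0, 0], "dr": [0, 0, 0]}, {"delta_pos": [0, 0, 0], "dr": [0, 0, 0]}]'

```text
t: 12.4
ee_pos: [460.8, -286.1, 257.3]
ee_rot: [-3.142, 1.313, 1.575]
wrist_force: [-0.3, 0.7, -1.9]
finger_gap: 24.6
grasp_force: 62.2
```

```bash
python3 - <<'E'
from h import *
for c in ("scene","top"):
  T,im=snap(c); 
  for k in range(2):
    marks(c,T,"turner_loop turner_grip turner_heel turner_tip cookie2_mid cookie3_mid rack_top tray_floor".split())
    s=env.read_state()
    T,im=snap(c)
s=env.read_state(); print(s["t"],s["ee_pos"],s["ee_rot"],s["joint_pos"].round(2),s["wrist_force"],s["finger_gap"])
E
```

```text
scene turner_loop [(array([ 455.3, -276.1,  384. ]), 0.96)]
scene turner_grip [(array([ 459.3, -279.4,  264.9]), 0.56)]
scene turner_heel [(array([ 455.4, -278.6,  201.4]), 0.68)]
scene turner_tip [(array([ 461.5, -228.5,  146.2]), 0.87)]
scene cookie2_mid [(array([ 547.9, -141.3,   15.3]), 0.7)]
scene cookie3_mid [(array([532.2, -46.3,  10.3]), 0.71), (array([ 810.4, -118.7,    8.2]), 0.61), (array([729.5,  48.9,   7.1]), 0.59), (array([ 461.4, -277.7,  267.1]), 0.44)]
scene rack_top [(array([560.2, 278.6,  17.7]), 0.56)]
scene tray_floor [(array([ 528.2, -138. ,    3.6]), 0.87)]
scene turner_loop [(array([ 456. , -274.7,  383.9]), 0.72)]
scene turner_grip [(array([ 459.9, -279.7,  262.7]), 0.68)]
scene turner_heel [(array([ 459. , -280.8,  198.4]), 0.73)]
scene turner_tip [(array([ 458.8, -229.4,  143.8]), 0.57), (array([ 459.1, -282.1,  266.3]), 0.51)]
scene cookie2_mid [(array([ 548.2, -142. ,   14.5]), 0.62)]
scene cookie3_mid [(array([ 811.4, -121.2,    7. ]), 0.79), (array([729.1,  52.1,  10.6]), 0.74), (array([533.8, -49.3,   9.4]), 0.57)]
scene rack_top [(array([559.5, 278.7
[... 794 characters left out ...]
-0.7]), 0.89)]
top turner_loop [(array([ 463.2, -282.4,  375.1]), 0.55)]
top turner_grip [(array([ 464.8, -279.1,  263.6]), 0.5)]
top turner_heel [(array([ 463.9, -282.3,  204.8]), 0.42)]
top turner_tip [(array([ 463.6, -229.5,  142.4]), 0.52)]
top cookie2_mid [(array([289.6, 355.2,  -1.2]), 0.73)]
top cookie3_mid [(array([ 811.3, -117.6,    4.2]), 0.79), (array([535.2, -51.3,  10.9]), 0.76), (array([734.1,  49.9,  11. ]), 0.58)]
top rack_top [(array([562.6, 275.5,  16. ]), 0.89), (array([ 463. , -278.6,  265.4]), 0.56)]
top tray_floor [(array([ 529.5, -137.8,    1. ]), 0.57)]
14.3 [ 460.5 -287.   257.4] [-3.1  1.3  1.6] [-0.7  0.7  0.7  2.2  1.1  1.  -1.1] [ 0.1 -0.4 -1. ] 24.85010500697341
```

```bash
cat >> h.py <<'E'
EPS=2.5; GL=119.  # turner tilt in grip (deg), grip distance from loop
def relpts(eps,gl):
    e=np.radians(eps); a=np.radians(45+eps)
    heel=(180-gl)*np.array([-np.sin(e),-np.cos(e)]); tip=heel+80*np.array([np.cos(a),-np.sin(a)]); loop=gl*np.array([np.sin(e),np.cos(e)])
    return dict(heel=heel,tip=tip,loop=loop)
def tcp_for(pt,name,heading,delta):
    """TCP + rot so that turner point name lies at pt with blade pointing at heading, tip-down delta deg"""
    tilt=60+EPS-delta; Rt=tool(heading,tilt); v=relpts(EPS,GL)[name]
    th=np.radians(tilt-15); u=np.array([np.cos(np.radians(heading)),np.sin(np.radians(heading)),0])
    f=v[0]*np.cos(th)-v[1]*np.sin(th); z=v[0]*np.sin(th)+v[1]*np.cos(th)  # pitch tip up by th
    return np.array(pt)-(f*u+np.array([0,0,z]))+8*Rt.as_matrix()[:,2],Rt
def now():
    s=env.read_state(); return np.array(s["ee_pos"]),R.from_euler("xyz",s["ee_rot"])
def where(name="tip"):
    p,r=now(); z=r.as_matrix()[:,2]; H=p-8*z; v=relpts(EPS,GL)[name]; xt=r.as_matrix()[:,0]
    tilt=np.arcsin(-z[2]); u=np.r_[-z[:2],0]/np.cos(tilt); th=tilt-np.radians(15)
    f=v[0]*np.cos(th)-v[1]*np.sin(th); zz=v[0]*np.sin(th)+v[1]*np.cos(th)
    return H+f*u+np.array([0,0,zz]), np.degrees(np.arctan2(u[1],u[0])), 60+EPS-np.degrees(tilt)
E
python3 - <<'E'
from h import *
print(where("tip"),where("heel")[0],where("loop")[0])
u=np.array([-.122,.993,0]); c2=np.array([549,-140,0])
t,Rt=tcp_for(c2-62*u+[0,0,120],"tip",97,8); q=plan(t,Rt); print(t)
t,Rt=tcp_for(c2-62*u+[0,0,40],"tip",97,8); q=plan(t,Rt,q); print(t)
E
```

```text
(array([ 460.3, -228.5,  139.3]), np.float64(90.1515222811863), np.float64(47.76191793754621)) [ 460.5 -282.2  198.5] [ 460.4 -273.6  378.3]
7 rows -> [ 571.2 -321.3  173.4] [-3.1  0.6  1.7]
[{"delta_pos":[0.26,0.4,0.2],"dr":[-0.14,0.95,-0.09]},{"delta_pos":[0.23,0.39,0.22],"dr":[-0.13,0.94,-0.1]},{"delta_pos":[0.21,0.39,0.25],"dr":[-0.14,0.95,-0.09]},{"delta_pos":[0.18,0.4,0.28],"dr":[-0.14,0.94,-0.1]},{"delta_pos":[0.14,0.38,0.3],"dr":[-0.14,0.95,-0.09]},{"delta_pos":[0.11,0.39,0.32],"dr":[-0.13,0.94,-0.09]},{"delta_pos":[0.07,0.38,0.33],"dr":[-0.14,0.95,-0.1]}]
[ 571.3 -321.2  173.3]
3 rows -> [ 571.2 -321.4   93.4] [-3.1  0.6  1.7]
[{"delta_pos":[0.39,0.0,0.54],"dr":[0.0,0.0,0.0]},{"delta_pos":[0.39,0.0,0.55],"dr":[0.0,0.0,0.0]},{"delta_pos":[0.38,0.0,0.54],"dr":[0.0,0.0,0.0]}]
[ 571.3 -321.2   93.3]
```

Call:
send_rows --increments '[{"delta_pos": [0.26, 0.4, 0.2], "dr": [-0.14, 0.95, -0.09]}, {"delta_pos": [0.23, 0.39, 0.22], "dr": [-0.14, 0.94, -0.1]}, {"delta_pos": [0.21, 0.39, 0.25], "dr": [-0.14, 0.95, -0.09]}, {"delta_pos": [0.18, 0.4, 0.28], "dr": [-0.14, 0.94, -0.1]}, {"delta_pos": [0.14, 0.38, 0.3], "dr": [-0.14, 0.95, -0.09]}, {"delta_pos": [0.11, 0.39, 0.32], "dr": [-0.14, 0.94, -0.09]}, {"delta_pos": [0.07, 0.38, 0.33], "dr": [-0.14, 0.95, -0.1]}]'

```text
t: 15.0
ee_pos: [571.9, -321.0, 173.4]
ee_rot: [3.139, 0.616, 1.695]
wrist_force: [-1.3, 1.2, -1.7]
finger_gap: 24.5
grasp_force: 62.0
```

Call:
send_rows --increments '[{"delta_pos": [0.39, 0, 0.54], "dr": [0, 0, 0]}, {"delta_pos": [0.39, 0, 0.54], "dr": [0, 0, 0]}, {"delta_pos": [0.39, 0, 0.54], "dr": [0, 0, 0]}, {"delta_pos": [0, 0, 0], "dr": [0, 0, 0]}, {"delta_pos": [0, 0, 0], "dr": [0, 0, 0]}]'

```text
t: 15.5
ee_pos: [570.8, -321.0, 93.7]
ee_rot: [-3.141, 0.62, 1.695]
wrist_force: [1.3, 0.0, -0.6]
finger_gap: 24.8
grasp_force: 62.0
```

```bash
sed -i 's/GL=119./GL=116./' h.py; python3 - <<'E'
from h import *
s=env.read_state(); print(s["t"],s["ee_pos"],s["ee_rot"],s["joint_pos"].round(2),s["wrist_force"],s["finger_gap"])
print(where("tip"),where("heel")[0],where("loop")[0])
for c in ("scene","top","wrist"):
    T,im=snap(c,"x_%s.png"%c); marks(c,T,"turner_loop turner_heel turner_tip cookie2_mid cookie3_mid".split())
    if c=="scene": cv2.imwrite("pics/s2.png",cv2.resize(im[170:320,180:360,::-1],(720,600),interpolation=2))
E
```

```text
15.5 [ 570.8 -321.    93.7] [-3.1  0.6  1.7] [-0.2  0.6  0.5  2.   0.7  0.5 -0.3] [ 1.3  0.  -0.6] 24.824838357848797
(array([ 555.8, -199.6,   37.9]), np.float64(97.03522547359236), np.float64(8.033440824707633)) [ 565.5 -278.2   49.1] [ 578.8 -385.6  192.9]
scene turner_loop [(array([ 575.2, -390.3,  198.7]), 0.86), (array([ 553.4, -204.8,   40.8]), 0.58)]
scene turner_heel [(array([ 565.3, -277.5,   52.1]), 0.97)]
scene turner_tip [(array([ 552.7, -207.2,   45.2]), 0.75)]
scene cookie2_mid [(array([ 546.3, -140.3,   14.4]), 0.74)]
scene cookie3_mid [(array([734.8,  49.4,   9.4]), 0.88), (array([ 810.6, -117. ,   10. ]), 0.66), (array([534.1, -45.7,   9.6]), 0.65), (array([596.4, 522.7,  -0.3]), 0.62)]
top turner_loop [(array([ 586.3, -395. ,  197.6]), 0.5)]
top turner_heel []
top turner_tip [(array([564.2, 274.1,  20.4]), 0.26)]
top cookie2_mid []
top cookie3_mid [(array([733.2,  48.8,   9.8]), 0.83), (array([ 816.6, -115.1,    7.5]), 0.78), (array([ 577.6, -322.6,  104.9]), 0.7), (array([536. , -49.2,  11.9]), 0.63)]
wrist turner_loop []
wrist turner_heel [(array([ 569.7, -277.6,   51.9]), 0.82)]
wrist turner_tip []
wrist cookie2_mid []
wrist cookie3_mid []
```

View pics/s2.png

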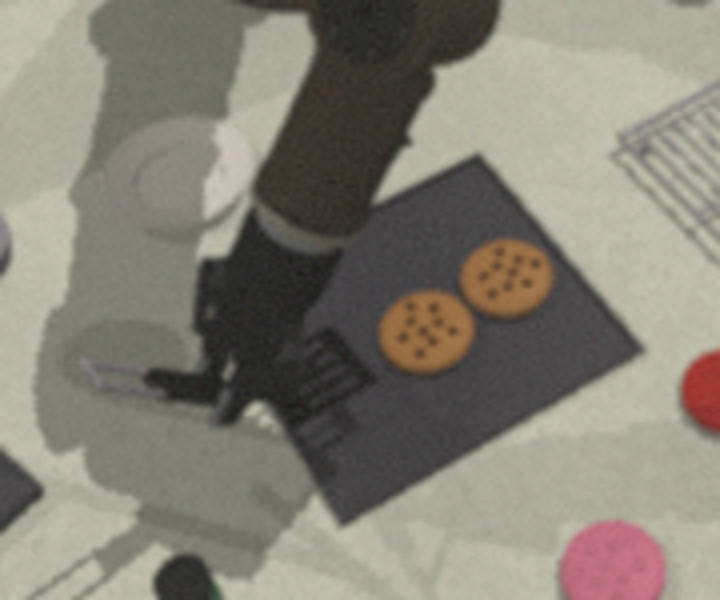

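View pics/x_wrist.png

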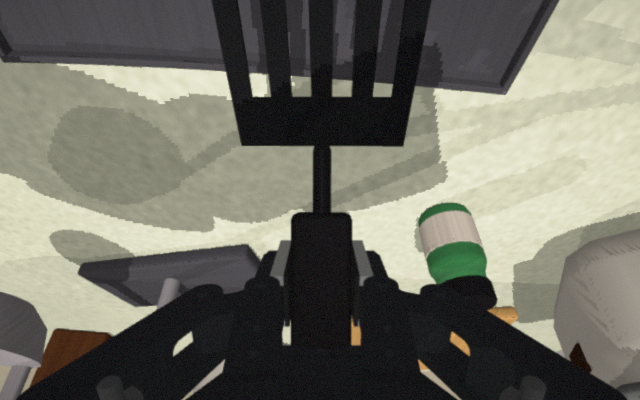

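The scene crop shows the blade at (335,365) pointing straight at cookie 2 (427,330), with cookie 3 at (507,278) behind it and the rim beyond. The wrist view shows the blade centred at (322,60), crossing the near rim. I'll go down and feel for the floor.

Call:
send_rows --increments '[{"delta_pos": [0.29, 0, 0.41], "dr": [0, 0, 0]}, {"delta_pos": [0.14, 0, 0.2], "dr": [0, 0, 0]}, {"delta_pos": [0, 0, 0], "dr": [0, 0, 0]}, {"delta_pos": [0, 0, 0], "dr": [0, 0, 0]}]'

```text
t: 16.8
ee_pos: [571.2, -321.0, 63.7]
ee_rot: [3.141, 0.62, 1.695]
wrist_force: [0.2, -0.4, -1.2]
finger_gap: 24.7
grasp_force: 62.1
```

Call:
send_rows --increments '[{"delta_pos": [0.03, 0, 0.04], "dr": [0, 0, 0]}, {"delta_pos": [0, 0, 0], "dr": [0, 0, 0]}]'

```text
t: 17.0
ee_pos: [571.5, -320.9, 62.0]
ee_rot: [3.14, 0.62, 1.694]
wrist_force: [-0.3, 0.1, -1.1]
finger_gap: 24.8
grasp_force: 62.0
```

Call:
send_rows --increments '[{"delta_pos": [0.03, 0, 0.04], "dr": [0, 0, 0]}, {"delta_pos": [0, 0, 0], "dr": [0, 0, 0]}]'

```text
t: 17.2
ee_pos: [571.3, -320.7, 59.6]
ee_rot: [3.14, 0.619, 1.694]
wrist_force: [-0.0, -0.1, -0.8]
finger_gap: 24.6
grasp_force: 62.0
```

```bash
python3 - <<'E'
from h import *
s=env.read_state(); print(s["t"],s["ee_pos"],s["wrist_force"],s["torque"])
print(where("tip"),where("heel")[0])
T,im=snap("scene"); marks("scene",T,"turner_heel turner_tip turner_loop".split())
cv2.imwrite("pics/s3.png",cv2.resize(im[200:290,220:328,::-1],(720,600),interpolation=2))
E
```

```text
17.2 [ 571.3 -320.7   59.6] [-0.  -0.1 -0.8] [ 0.7  0.1 -0.1]
(array([ 556. , -199.3,    3.9]), np.float64(97.20085225774802), np.float64(7.9907888536827585)) [ 565.9 -277.9   15. ]
scene turner_heel [(array([ 565.1, -277.7,   19. ]), 0.72)]
scene turner_tip [(array([ 553.9, -204.7,    9. ]), 0.62)]
scene turner_loop [(array([ 578.1, -390. ,  162.7]), 0.62), (array([424.9, 553.9,  -2.6]), 0.2), (array([ 475.9, -442.8,  297.5]), 0.16)]
```

Call:
send_rows --increments '[{"delta_pos": [0.03, 0, 0.04], "dr": [0, 0, 0]}, {"delta_pos": [0, 0, 0], "dr": [0, 0, 0]}]'

```text
t: 17.6
ee_pos: [571.2, -320.6, 57.4]
ee_rot: [3.141, 0.619, 1.695]
wrist_force: [0.0, -0.3, -0.9]
finger_gap: 24.8
grasp_force: 62.1
```

```bash
cat > st.py <<'E'
from h import *
s=env.read_state(); print(s["t"],s["ee_pos"],s["wrist_force"],s["torque"].round(2),where("tip"))
E
python3 st.py
```

```text
17.6 [ 571.2 -320.6   57.4] [ 0.  -0.3 -0.9] [ 0.8  0.1 -0. ] (array([ 555.9, -199.2,    1.7]), np.float64(97.17994312684787), np.float64(7.986136823381962))
```

Call:
send_rows --increments '[{"delta_pos": [0.03, 0, 0.04], "dr": [0, 0, 0]}, {"delta_pos": [0, 0, 0], "dr": [0, 0, 0]}]'

```text
t: 17.8
ee_pos: [571.2, -320.6, 55.4]
ee_rot: [3.141, 0.619, 1.694]
wrist_force: [-0.1, 0.6, 0.1]
finger_gap: 24.8
grasp_force: 62.1
```

```bash
python3 st.py
```

```text
17.8 [ 571.2 -320.6   55.4] [-0.1  0.6  0.1] [ 0.7  0.1 -0.1] (array([ 555.9, -199.2,   -0.3]), np.float64(97.17351571948913), np.float64(7.988312332121531))
```

Call:
send_rows --increments '[{"delta_pos": [0.02, 0, 0.03], "dr": [0, 0, 0]}, {"delta_pos": [0, 0, 0], "dr": [0, 0, 0]}]'

```text
t: 18.0
ee_pos: [571.2, -320.7, 54.0]
ee_rot: [3.141, 0.619, 1.694]
wrist_force: [0.2, -0.1, -0.8]
finger_gap: 24.9
grasp_force: 62.1
```

```bash
python3 - <<'E'
from h import *
exec(open('st.py').read())
T,im=snap("scene"); marks("scene",T,"turner_heel turner_tip turner_loop".split())
cv2.imwrite("pics/s4.png",cv2.resize(im[200:290,220:328,::-1],(720,600),interpolation=2))
E
```

```text
18.0 [ 571.2 -320.7   54. ] [ 0.2 -0.1 -0.8] [ 0.7  0.1 -0. ] (array([ 555.9, -199.3,   -1.7]), np.float64(97.17401525418009), np.float64(7.992586853265536))
scene turner_heel [(array([ 563.8, -277.8,   12.8]), 0.79), (array([559.8, 279.6,  19.6]), 0.54)]
scene turner_tip [(array([ 555.5, -201.6,    4.2]), 0.7)]
scene turner_loop [(array([ 574.6, -388.9,  157.9]), 0.6)]
```

View pics/s4.png

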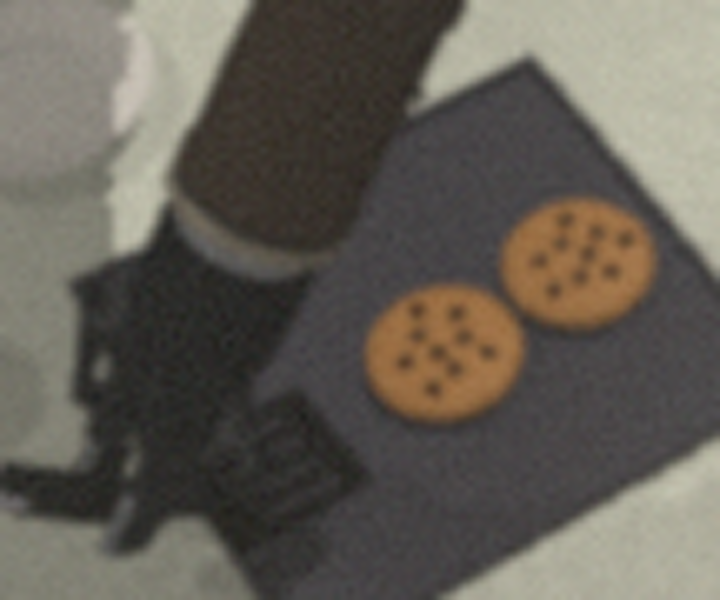

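The crop shows the blade at (290,465) close to the tray and short of cookie 2 (445,350), with its heel at the rim. I'll move forward 12 mm to clear the rim, then feel down further.

Call:
send_rows --increments '[{"delta_pos": [0.24, 0, -0.17], "dr": [0, 0, 0]}, {"delta_pos": [0, 0, 0], "dr": [0, 0, 0]}, {"delta_pos": [0.02, 0, 0.03], "dr": [0, 0, 0]}, {"delta_pos": [0, 0, 0], "dr": [0, 0, 0]}]'

```text
t: 18.6
ee_pos: [569.9, -309.0, 52.6]
ee_rot: [3.141, 0.62, 1.695]
wrist_force: [0.1, 0.6, -0.4]
finger_gap: 24.5
grasp_force: 62.1
```

```bash
python3 st.py
```

```text
18.6 [ 569.9 -309.    52.6] [ 0.1  0.6 -0.4] [0.7 0.1 0. ] (array([ 554.5, -187.6,   -3.1]), np.float64(97.19452226782076), np.float64(7.9981851716494035))
```

Call:
send_rows --increments '[{"delta_pos": [0.02, 0, 0.03], "dr": [0, 0, 0]}, {"delta_pos": [0, 0, 0], "dr": [0, 0, 0]}]'

```text
t: 18.8
ee_pos: [569.9, -309.5, 51.4]
ee_rot: [3.14, 0.62, 1.694]
wrist_force: [0.7, -1.0, 2.3]
finger_gap: 24.9
grasp_force: 62.3
```

```bash
python3 st.py
```

```text
18.8 [ 569.9 -309.5   51.4] [ 0.7 -1.   2.3] [ 0.7  0.2 -0.1] (array([ 554.6, -188.1,   -4.3]), np.float64(97.18417840481743), np.float64(8.01967134206155))
```

Call:
send_rows --increments '[{"delta_pos": [0.02, 0, 0.03], "dr": [0, 0, 0]}, {"delta_pos": [0, 0, 0], "dr": [0, 0, 0]}]'

```text
t: 19.0
ee_pos: [570.0, -309.8, 50.2]
ee_rot: [3.14, 0.62, 1.693]
wrist_force: [-0.8, -1.2, 4.9]
finger_gap: 25.0
grasp_force: 62.4
```

```bash
python3 st.py
```

```text
19.0 [ 570.  -309.8   50.2] [-0.8 -1.2  4.9] [0.4 0.2 0.1] (array([ 554.7, -188.4,   -5.6]), np.float64(97.1983308987471), np.float64(8.033692704788038))
```

Contact at the floor with about 5 N. I'll ease off 1 mm and slide forward under cookie 2.

Call:
send_rows --increments '[{"delta_pos": [-0.02, 0, -0.02], "dr": [0, 0, 0]}, {"delta_pos": [0.1, 0, -0.07], "dr": [0, 0, 0]}, {"delta_pos": [0.1, 0, -0.07], "dr": [0, 0, 0]}, {"delta_pos": [0.1, 0, -0.07], "dr": [0, 0, 0]}, {"delta_pos": [0.1, 0, -0.07], "dr": [0, 0, 0]}, {"delta_pos": [0.1, 0, -0.07], "dr": [0, 0, 0]}, {"delta_pos": [0.1, 0, -0.07], "dr": [0, 0, 0]}]'

```text
t: 19.7
ee_pos: [566.2, -279.9, 50.8]
ee_rot: [3.14, 0.62, 1.694]
wrist_force: [0.2, -1.3, 3.3]
finger_gap: 25.1
grasp_force: 62.2
```

```bash
sed -i 's/EPS=2.5; GL=116./EPS=0.; GL=114.5/' h.py; python3 st.py
```

```text
19.7 [ 566.2 -279.9   50.8] [ 0.2 -1.3  3.3] [0.3 0.1 0. ] (array([ 550.5, -154.9,   -0.9]), np.float64(97.1966691168936), np.float64(5.503376415900547))
```

Call:
send_rows --increments '[{"delta_pos": [0.1, 0, -0.07], "dr": [0, 0, 0]}, {"delta_pos": [0.1, 0, -0.07], "dr": [0, 0, 0]}, {"delta_pos": [0.1, 0, -0.07], "dr": [0, 0, 0]}, {"delta_pos": [0.1, 0, -0.07], "dr": [0, 0, 0]}, {"delta_pos": [0.1, 0, -0.07], "dr": [0, 0, 0]}]'

```text
t: 20.2
ee_pos: [563.2, -255.7, 50.5]
ee_rot: [3.14, 0.62, 1.694]
wrist_force: [1.2, -0.8, 3.8]
finger_gap: 25.1
grasp_force: 62.3
```

```bash
python3 - <<'E'
from h import *
exec(open('st.py').read())
T,im=snap("scene"); marks("scene",T,"cookie2_mid cookie3_mid turner_heel turner_tip".split())
cv2.imwrite("pics/s5.png",cv2.resize(im[200:290,220:328,::-1],(720,600),interpolation=2))
E
```

```text
20.2 [ 563.2 -255.7   50.5] [ 1.2 -0.8  3.8] [0.4 0.1 0.1] (array([ 547.4, -130.8,   -1.2]), np.float64(97.18699097677386), np.float64(5.49802198341952))
scene cookie2_mid [(array([ 544. , -131.4,   14.1]), 0.53), (array([600.1, 523.7,  -3.9]), 0.3)]
scene cookie3_mid [(array([ 807.4, -118.4,    7.8]), 0.87), (array([533.5, -49. ,  10.6]), 0.56)]
scene turner_heel [(array([ 495.2, -501.4,  325.5]), 0.68), (array([ 555.7, -213.5,    8.9]), 0.57), (array([ 543.9, -136.3,    3.3]), 0.33)]
scene turner_tip [(array([600.4, 522.1,  -2.7]), 0.7), (array([ 548.4, -138.3,    1.9]), 0.64)]
```

View pics/s5.png

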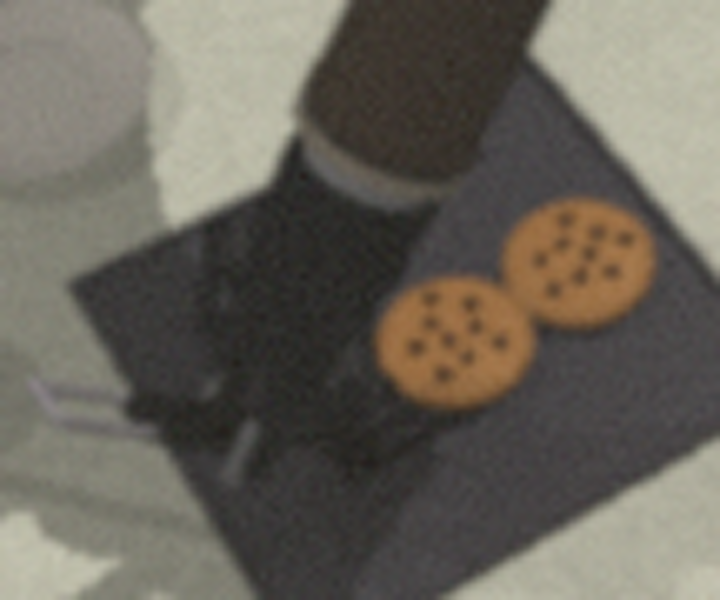

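The blade has gone well under cookie 2 (now at (455,340)), which moved about 8 mm and now touches cookie 3 at (580,262). I'll continue forward.

Call:
send_rows --increments '[{"delta_pos": [0.1, 0, -0.07], "dr": [0, 0, 0]}, {"delta_pos": [0.1, 0, -0.07], "dr": [0, 0, 0]}, {"delta_pos": [0.1, 0, -0.07], "dr": [0, 0, 0]}, {"delta_pos": [0.1, 0, -0.07], "dr": [0, 0, 0]}, {"delta_pos": [0.1, 0, -0.07], "dr": [0, 0, 0]}, {"delta_pos": [0.1, 0, -0.07], "dr": [0, 0, 0]}, {"delta_pos": [0.1, 0, -0.07], "dr": [0, 0, 0]}]'

```text
t: 21.15
ee_pos: [559.0, -221.8, 50.3]
ee_rot: [3.14, 0.62, 1.694]
wrist_force: [1.1, -1.8, 5.0]
finger_gap: 25.3
grasp_force: 62.3
```

```bash
python3 - <<'E'
from h import *
exec(open('st.py').read())
T,im=snap("scene"); marks("scene",T,"cookie2_mid cookie3_mid turner_heel turner_tip".split())
cv2.imwrite("pics/s6.png",cv2.resize(im[200:290,220:328,::-1],(720,600),interpolation=2))
T,im=snap("top"); marks("top",T,"cookie2_mid cookie3_mid turner_heel".split())
E
```

```text
21.15 [ 559.  -221.8   50.3] [ 1.1 -1.8  5. ] [ 0.3  0.1 -0. ] (array([543.2, -96.8,  -1.4]), np.float64(97.19461047111353), np.float64(5.5011620561032615))
scene cookie2_mid [(array([ 544.9, -117.2,   17.8]), 0.62)]
scene cookie3_mid [(array([530.7, -34.1,   9.8]), 0.56), (array([734.5,  50. ,   7.1]), 0.56), (array([559.9, 277.9,  21.9]), 0.32)]
scene turner_heel [(array([ 551.6, -177.5,   11.2]), 0.81), (array([ 559.9, -220.7,   61.1]), 0.51)]
scene turner_tip [(array([ 541.1, -104.1,    1.9]), 0.55)]
top cookie2_mid []
top cookie3_mid [(array([733.5,  49.5,  10.2]), 0.78), (array([ 814.3, -115.9,    4.3]), 0.49)]
top turner_heel []
```

View pics/s6.png

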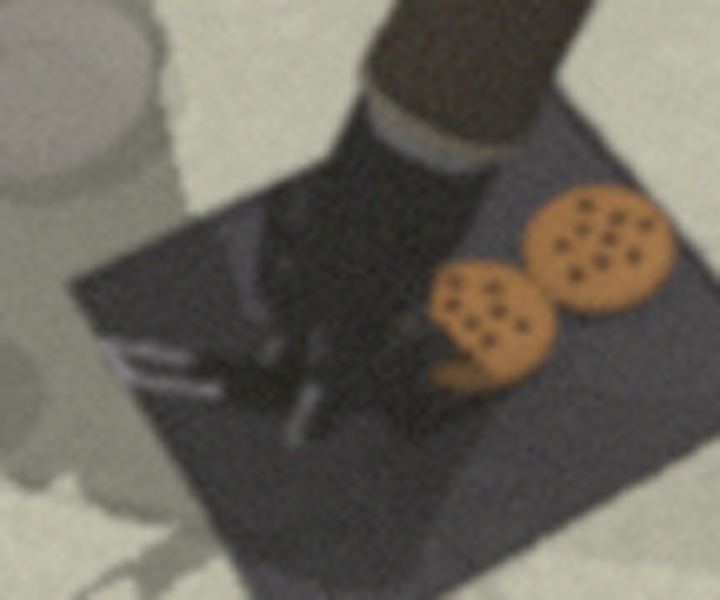

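Cookie 2 (about (490,330)) rests on the blade against cookie 3 (600,248), which is now at the rim. I'll push 15 mm more, then lift while tilting to level.

Call:
send_rows --increments '[{"delta_pos": [0.1, 0, -0.07], "dr": [0, 0, 0]}, {"delta_pos": [0.1, 0, -0.07], "dr": [0, 0, 0]}, {"delta_pos": [0.1, 0, -0.07], "dr": [0, 0, 0]}, {"delta_pos": [0, 0, 0], "dr": [0, 0, 0]}]'

```text
t: 22.0
ee_pos: [557.4, -206.5, 49.9]
ee_rot: [3.14, 0.619, 1.695]
wrist_force: [-0.1, 1.7, 3.7]
finger_gap: 24.7
grasp_force: 62.5
```

```bash
python3 - <<'E'
from h import *
exec(open('st.py').read())
T,im=snap("scene"); marks("scene",T,"cookie2_mid cookie3_mid turner_heel turner_tip".split())
t,h,d=where("tip"); t=np.array(t); u=np.array([-.125,.992,0])
p,r=tcp_for(t+[0,0,9],"tip",h,1); q=plan(p,r,mm=4,deg=2)
p,r=tcp_for(t+[0,0,70]-8*u,"tip",h,-3); q=plan(p,r,q,mm=10,deg=2)
E
```

```text
22.0 [ 557.4 -206.5   49.9] [-0.1  1.7  3.7] [ 1.   0.3 -0. ] (array([541.5, -81.5,  -1.7]), np.float64(97.27175676838229), np.float64(5.460594008285625))
scene cookie2_mid [(array([ 544.4, -116.1,   17.7]), 0.56)]
scene cookie3_mid [(array([530.8, -35.8,  13.2]), 0.83), (array([ 810.8, -118. ,    8.7]), 0.77), (array([732.2,  50.7,   6.4]), 0.67)]
scene turner_heel [(array([ 546.7, -161.4,   11.1]), 0.59)]
scene turner_tip [(array([541.1, -87.3,   4.4]), 0.67), (array([ 563.1, -277.8,  152.2]), 0.39)]
3 rows -> [ 557.5 -210.9   48.9] [3.1 0.5 1.7]
[{"delta_pos":[-0.02,0.0,0.02],"dr":[0.0,0.25,0.0]},{"delta_pos":[-0.02,0.0,0.03],"dr":[0.0,0.25,-0.01]},{"delta_pos":[-0.02,0.0,0.02],"dr":[0.0,0.25,0.0]}]
6 rows -> [ 558.8 -221.6  100.8] [3.1 0.5 1.7]
[{"delta_pos":[-0.15,0.0,-0.16],"dr":[0.0,0.11,0.0]},{"delta_pos":[-0.15,0.0,-0.17],"dr":[0.0,0.11,0.0]},{"delta_pos":[-0.14,0.0,-0.16],"dr":[0.0,0.11,0.0]},{"delta_pos":[-0.15,0.0,-0.17],"dr":[0.0,0.11,0.0]},{"delta_pos":[-0.14,0.0,-0.17],"dr":[0.0,0.11,0.0]},{"delta_pos":[-0.14,0.0,-0.17],"dr":[0.0,0.11,0.0]}]
```

Call:
send_rows --increments '[{"delta_pos": [-0.02, 0, 0.02], "dr": [0, 0.25, 0]}, {"delta_pos": [-0.02, 0, 0.02], "dr": [0, 0.25, 0]}, {"delta_pos": [-0.02, 0, 0.02], "dr": [0, 0.25, 0]}]'

```text
t: 22.55
ee_pos: [557.1, -210.9, 48.9]
ee_rot: [-3.141, 0.54, 1.695]
wrist_force: [-0.2, 0.3, -1.1]
finger_gap: 24.9
grasp_force: 62.1
```

Call:
send_rows --increments '[{"delta_pos": [-0.15, 0, -0.16], "dr": [0, 0.11, 0]}, {"delta_pos": [-0.15, 0, -0.16], "dr": [0, 0.11, 0]}, {"delta_pos": [-0.15, 0, -0.16], "dr": [0, 0.11, 0]}, {"delta_pos": [-0.15, 0, -0.16], "dr": [0, 0.11, 0]}, {"delta_pos": [-0.15, 0, -0.17], "dr": [0, 0.11, 0]}, {"delta_pos": [-0.15, 0, -0.17], "dr": [0, 0.11, 0]}, {"delta_pos": [0, 0, 0], "dr": [0, 0, 0]}, {"delta_pos": [0, 0, 0], "dr": [0, 0, 0]}]'

```text
t: 23.35
ee_pos: [558.7, -223.1, 100.8]
ee_rot: [3.141, 0.472, 1.694]
wrist_force: [-0.1, -0.9, -1.6]
finger_gap: 24.6
grasp_force: 62.1
```

```bash
python3 - <<'E'
from h import *
exec(open('st.py').read())
T,im=snap("scene"); marks("scene",T,"cookie2_mid cookie3_mid turner_heel turner_tip turner_loop".split())
a=cv2.resize(im[190:290,210:330,::-1],(360,300),interpolation=2)
T,im=snap("top"); marks("top",T,"cookie2_mid cookie3_mid turner_heel turner_loop rack_top".split())
T,im=snap("wrist"); marks("wrist",T,"cookie2_mid".split())
cv2.imwrite("pics/s7.png",np.hstack([a,cv2.resize(im[:,:,::-1],(430,300))]))
E
```

```text
23.35 [ 558.7 -223.1  100.8] [-0.1 -0.9 -1.6] [0.6 0.  0. ] (array([542.2, -92. ,  68.2]), np.float64(97.15480199920556), np.float64(-2.970019766824585))
scene cookie2_mid [(array([529.6, -37. ,  10.6]), 0.72), (array([ 541.7, -131.8,   84.4]), 0.64), (array([ 477.3, -443.4,  298.1]), 0.24)]
scene cookie3_mid [(array([ 810.7, -118.8,   10.7]), 0.89), (array([531.8, -35.8,   9.2]), 0.8), (array([733.8,  50.3,   8.8]), 0.74)]
scene turner_heel [(array([ 552.9, -175.4,   68.8]), 0.84)]
scene turner_tip [(array([539.7, -98.1,  70.2]), 0.72)]
scene turner_loop [(array([ 562.8, -305. ,  190.8]), 0.78)]
top cookie2_mid []
top cookie3_mid [(array([ 812.7, -117.5,    3.9]), 0.7), (array([735.1,  48.9,  13.8]), 0.61)]
top turner_heel []
top turner_loop [(array([ 572.2, -310.9,  192.1]), 0.5)]
top rack_top [(array([561. , 275.7,  20.7]), 0.7)]
wrist cookie2_mid [(array([ 543.7, -122.5,   75.7]), 0.93)]
```

View pics/s7.png

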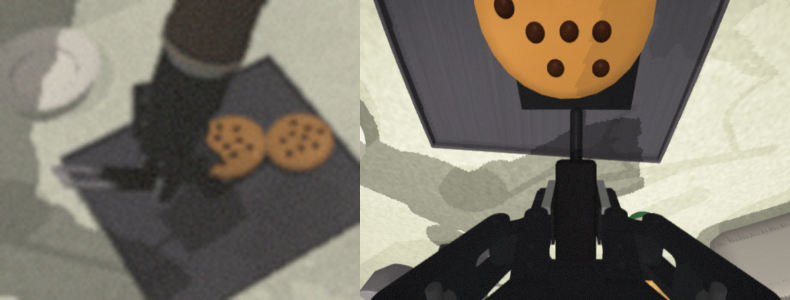

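Left: cookie 2 rides on the raised blade at (238,145). Right: the wrist view confirms it sits centred on the blade at (565,45), overlapping the heel end slightly. I'll carry it to the rack.

```bash
python3 - <<'E'
s=open('h.py').read()
s=s.replace("mm=38,deg=5.8,relax=0)","mm=38,deg=5.8,smooth=0)").replace("    p0,r0=p,r; rows=[]","    if smooth: n=smooth\n    p0,r0=p,r; rows=[]")
s=s.replace("pi=p0+(tgt-p0)*i/n; ri=r0*R.from_rotvec(rv*i/n)","f=(1-np.cos(np.pi*i/n))/2 if smooth else i/n; pi=p0+(tgt-p0)*f; ri=r0*R.from_rotvec(rv*f)")
open('h.py','w').write(s)
E
python3 - <<'E'
from h import *
t,h,d=where("tip")
p,r=tcp_for([614,308,68],"tip",90,-3); q=plan(p,r,smooth=24)
E
```

```text
24 rows -> [614.  175.9 100.4] [-3.1  0.5  1.6]
[{"delta_pos":[0.04,0.01,-0.02],"dr":[0.0,0.0,0.0]},{"delta_pos":[0.11,0.03,-0.06],"dr":[0.01,0.0,0.02]},{"delta_pos":[0.18,0.06,-0.09],"dr":[0.01,0.0,0.02]},{"delta_pos":[0.25,0.07,-0.13],"dr":[0.02,0.0,0.03]},{"delta_pos":[0.32,0.09,-0.16],"dr":[0.02,0.0,0.04]},{"delta_pos":[0.37,0.11,-0.19],"dr":[0.02,0.0,0.04]},{"delta_pos":[0.43,0.12,-0.21],"dr":[0.03,0.0,0.06]},{"delta_pos":[0.48,0.13,-0.24],"dr":[0.03,0.0,0.05]}]
[{"delta_pos":[0.51,0.13,-0.26],"dr":[0.03,0.0,0.06]},{"delta_pos":[0.54,0.14,-0.28],"dr":[0.03,0.0,0.07]},{"delta_pos":[0.56,0.14,-0.29],"dr":[0.04,0.0,0.07]},{"delta_pos":[0.58,0.13,-0.29],"dr":[0.03,0.0,0.07]},{"delta_pos":[0.57,0.13,-0.29],"dr":[0.04,0.0,0.06]},{"delta_pos":[0.56,0.13,-0.29],"dr":[0.03,0.0,0.07]},{"delta_pos":[0.55,0.11,-0.27],"dr":[0.04,0.0,0.07]},{"delta_pos":[0.52,0.1,-0.27],"dr":[0.03,0.0,0.06]}]
[{"delta_pos":[0.48,0.09,-0.24],"dr":[0.03,0.0,0.06]},{"delta_pos":[0.44,0.08,-0.22],"dr":[0.03,0.0,0.05]},{"delta_pos":[0.38,0.07,-0.2],"dr":[0.02,0.01,0.04]},{"delta_pos":[0.32,0.05,-0.16],"dr":[0.02,0.0,0.04]},{"delta_pos":[0.26,0.05,-0.13],"dr":[0.02,0.0,0.03]},{"delta_pos":[0.19,0.03,-0.09],"dr":[0.01,0.0,0.02]},{"delta_pos":[0.11,0.01,-0.06],"dr":[0.0,0.0,0.02]},{"delta_pos":[0.04,0.01,-0.02],"dr":[0.01,0.0,0.0]}]
```

Call:
send_rows --increments '[{"delta_pos": [0.04, 0.01, -0.02], "dr": [0, 0, 0]}, {"delta_pos": [0.11, 0.03, -0.06], "dr": [0.01, 0, 0.02]}, {"delta_pos": [0.18, 0.06, -0.09], "dr": [0.01, 0, 0.02]}, {"delta_pos": [0.25, 0.07, -0.13], "dr": [0.02, 0, 0.03]}, {"delta_pos": [0.32, 0.09, -0.16], "dr": [0.02, 0, 0.04]}, {"delta_pos": [0.37, 0.11, -0.19], "dr": [0.02, 0, 0.04]}, {"delta_pos": [0.43, 0.12, -0.21], "dr": [0.03, 0, 0.06]}, {"delta_pos": [0.48, 0.13, -0.24], "dr": [0.03, 0, 0.05]}]'

```text
t: 24.85
ee_pos: [573.1, -121.2, 100.8]
ee_rot: [3.141, 0.472, 1.664]
wrist_force: [1.1, -0.3, -1.6]
finger_gap: 24.6
grasp_force: 62.1
```

Call:
send_rows --increments '[{"delta_pos": [0.51, 0.13, -0.26], "dr": [0.03, 0, 0.06]}, {"delta_pos": [0.54, 0.14, -0.28], "dr": [0.03, 0, 0.07]}, {"delta_pos": [0.56, 0.14, -0.29], "dr": [0.04, 0, 0.07]}, {"delta_pos": [0.58, 0.13, -0.29], "dr": [0.03, 0, 0.07]}, {"delta_pos": [0.57, 0.13, -0.29], "dr": [0.04, 0, 0.06]}, {"delta_pos": [0.56, 0.13, -0.29], "dr": [0.03, 0, 0.07]}, {"delta_pos": [0.55, 0.11, -0.27], "dr": [0.04, 0, 0.07]}, {"delta_pos": [0.52, 0.1, -0.27], "dr": [0.03, 0, 0.06]}]'

```text
t: 25.65
ee_pos: [599.9, 79.4, 100.6]
ee_rot: [3.142, 0.471, 1.603]
wrist_force: [1.3, -0.4, -1.3]
finger_gap: 24.5
grasp_force: 62.0
```

Call:
send_rows --increments '[{"delta_pos": [0.48, 0.09, -0.24], "dr": [0.03, 0, 0.06]}, {"delta_pos": [0.44, 0.08, -0.22], "dr": [0.03, 0, 0.05]}, {"delta_pos": [0.38, 0.07, -0.2], "dr": [0.02, 0.01, 0.04]}, {"delta_pos": [0.32, 0.05, -0.16], "dr": [0.02, 0, 0.04]}, {"delta_pos": [0.26, 0.05, -0.13], "dr": [0.02, 0, 0.03]}, {"delta_pos": [0.19, 0.03, -0.09], "dr": [0.01, 0, 0.02]}, {"delta_pos": [0.11, 0.01, -0.06], "dr": [0, 0, 0.02]}, {"delta_pos": [0.04, 0.01, -0.02], "dr": [0.01, 0, 0]}]'

```text
t: 26.45
ee_pos: [614.0, 176.1, 100.4]
ee_rot: [-3.141, 0.471, 1.571]
wrist_force: [0.4, 0.6, -1.0]
finger_gap: 24.6
grasp_force: 62.0
```

```bash
python3 - <<'E'
from h import *
exec(open('st.py').read())
T,im=snap("scene"); marks("scene",T,"cookie2_mid turner_heel turner_tip rack_top".split())
T,im=snap("top"); marks("top",T,"cookie2_mid turner_tip rack_top".split())
T,im=snap("wrist"); marks("wrist",T,"cookie2_mid rack_top turner_heel".split())
t,h,d=where("tip"); t=np.array(t)
p,r=tcp_for([t[0],t[1],28],"tip",90,-1); q=plan(p,r,mm=8)
p,r=tcp_for([t[0],t[1],20.5],"tip",90,17); q2=plan(p,r,q,mm=8,deg=2.5)
E
```

```text
26.45 [614.  176.1 100.4] [ 0.4  0.6 -1. ] [0.6 0.  0. ] (array([614.1, 308.3,  67.9]), np.float64(89.93248107331982), np.float64(-3.0199164424364255))
scene cookie2_mid [(array([609.8, 269. ,  81.8]), 0.71)]
scene turner_heel [(array([611.2, 271.5,  82.2]), 0.73), (array([608.6, 224.3,  65.7]), 0.6), (array([608.8,  91.6, 192.9]), 0.4)]
scene turner_tip [(array([612.2, 299.7,  68. ]), 0.75)]
scene rack_top [(array([559.2, 278.6,  18.4]), 0.74)]
top cookie2_mid [(array([610. , 273.4,  72.9]), 0.54)]
top turner_tip []
top rack_top [(array([562.8, 272.7,  18.9]), 0.69), (array([ 465.6, -417.8,  332.7]), 0.45)]
wrist cookie2_mid [(array([607.5, 275. ,  77.5]), 0.9)]
wrist rack_top []
wrist turner_heel [(array([618.9, 223.8,  68.9]), 0.7)]
5 rows -> [614. 177.  65.] [-3.1  0.5  1.6]
[{"delta_pos":[0.09,0.0,0.15],"dr":[0.0,-0.07,0.0]},{"delta_pos":[0.08,0.0,0.16],"dr":[0.0,-0.07,0.0]},{"delta_pos":[0.09,0.0,0.15],"dr":[0.0,-0.06,0.0]},{"delta_pos":[0.09,0.0,0.15],"dr":[0.0,-0.07,0.0]},{"delta_pos":[0.09,0.0,0.16],"dr":[0.0,-0.07,0.0]}]
8 rows -> [614.  194.9  96.2] [-3.1  0.8  1.6]
[{"delta_pos":[0.0,0.0,-0.11],"dr":[0.0,-0.37,0.0]},{"delta_pos":[0.0,0.0,-0.12],"dr":[0.0,-0.38,0.0]},{"delta_pos":[-0.01,0.0,-0.11],"dr":[0.0,-0.37,0.0]},{"delta_pos":[-0.01,0.0,-0.11],"dr":[0.0,-0.38,0.0]},{"delta_pos":[-0.02,0.0,-0.11],"dr":[0.0,-0.37,0.0]},{"delta_pos":[-0.02,0.0,-0.11],"dr":[0.0,-0.38,0.0]},{"delta_pos":[-0.02,0.0,-0.11],"dr":[0.0,-0.37,0.0]},{"delta_pos":[-0.03,0.0,-0.11],"dr":[0.0,-0.38,0.0]}]
```

Call:
send_rows --increments '[{"delta_pos": [0.09, 0, 0.15], "dr": [0, -0.07, 0]}, {"delta_pos": [0.09, 0, 0.15], "dr": [0, -0.07, 0]}, {"delta_pos": [0.09, 0, 0.15], "dr": [0, -0.07, 0]}, {"delta_pos": [0.09, 0, 0.15], "dr": [0, -0.07, 0]}, {"delta_pos": [0.09, 0, 0.16], "dr": [0, -0.07, 0]}]'

```text
t: 27.6
ee_pos: [613.9, 177.8, 64.2]
ee_rot: [-3.141, 0.508, 1.571]
wrist_force: [-0.4, -0.5, -1.2]
finger_gap: 24.6
grasp_force: 62.0
```

Call:
send_rows --increments '[{"delta_pos": [0, 0, -0.11], "dr": [0, -0.37, 0]}, {"delta_pos": [0, 0, -0.11], "dr": [0, -0.38, 0]}, {"delta_pos": [-0.01, 0, -0.11], "dr": [0, -0.37, 0]}, {"delta_pos": [-0.01, 0, -0.11], "dr": [0, -0.38, 0]}, {"delta_pos": [-0.02, 0, -0.11], "dr": [0, -0.37, 0]}, {"delta_pos": [-0.02, 0, -0.11], "dr": [0, -0.38, 0]}, {"delta_pos": [-0.02, 0, -0.11], "dr": [0, -0.37, 0]}, {"delta_pos": [-0.02, 0, -0.1], "dr": [0, -0.38, 0]}]'

```text
t: 28.4
ee_pos: [614.0, 195.8, 95.1]
ee_rot: [-3.141, 0.823, 1.572]
wrist_force: [0.6, -0.4, -1.3]
finger_gap: 24.7
grasp_force: 62.1
```

```bash
python3 - <<'E'
from h import *
exec(open('st.py').read())
for c in ("scene","top"):
    T,im=snap(c); marks(c,T,"cookie2_mid turner_heel turner_tip rack_top".split())
T,im=snap("wrist"); marks("wrist",T,"cookie2_mid".split())
t,h,d=where("tip"); t=np.array(t)
p,r=tcp_for([t[0],t[1]-110,t[2]+6],"tip",90,d); q=plan(p,r,mm=7)
E
```

```text
28.4 [614.  195.8  95.1] [ 0.6 -0.4 -1.3] [0.9 0.  0. ] (array([614. , 308.6,  19. ]), np.float64(90.00987764781664), np.float64(17.172824295021535))
scene cookie2_mid [(array([609.3, 275.6,  44.6]), 0.5)]
scene turner_heel [(array([614. , 231.1,  46.9]), 0.71)]
scene turner_tip [(array([612.5, 302.7,  20.7]), 0.55)]
scene rack_top [(array([560.1, 274.1,  21.1]), 0.93)]
top cookie2_mid [(array([607. , 290.5,  30.9]), 0.49)]
top turner_heel [(array([617.7, 221.7,  51.2]), 0.64)]
top turner_tip [(array([618.2, 298.7,  25.2]), 0.69)]
top rack_top [(array([563.7, 274.8,  18.8]), 0.63), (array([608.5, 293.7,  33.3]), 0.45)]
wrist cookie2_mid [(array([615. , 194.5, 104.4]), 0.19)]
16 rows -> [614.1  85.2 101.6] [-3.1  0.8  1.6]
[{"delta_pos":[-0.12,0.0,0.12],"dr":[0.0,0.0,0.0]},{"delta_pos":[-0.13,0.0,0.12],"dr":[0.0,0.0,0.0]},{"delta_pos":[-0.12,0.0,0.12],"dr":[0.0,0.0,0.0]},{"delta_pos":[-0.13,0.0,0.12],"dr":[0.0,0.0,0.0]},{"delta_pos":[-0.12,0.0,0.12],"dr":[0.0,0.0,0.0]},{"delta_pos":[-0.12,0.0,0.12],"dr":[0.0,0.0,0.0]},{"delta_pos":[-0.13,0.0,0.12],"dr":[0.0,0.0,0.0]},{"delta_pos":[-0.12,0.0,0.12],"dr":[0.0,0.0,0.0]}]
[{"delta_pos":[-0.13,0.0,0.11],"dr":[0.0,0.0,0.0]},{"delta_pos":[-0.12,0.0,0.12],"dr":[0.0,0.0,0.0]},{"delta_pos":[-0.12,0.0,0.12],"dr":[0.0,0.0,0.0]},{"delta_pos":[-0.13,0.0,0.12],"dr":[0.0,0.0,0.0]},{"delta_pos":[-0.12,0.0,0.12],"dr":[0.0,0.0,0.0]},{"delta_pos":[-0.13,0.0,0.12],"dr":[0.0,0.0,0.0]},{"delta_pos":[-0.12,0.0,0.12],"dr":[0.0,0.0,0.0]},{"delta_pos":[-0.12,0.0,0.12],"dr":[0.0,0.0,0.0]}]
```

Call:
send_rows --increments '[{"delta_pos": [-0.12, 0, 0.12], "dr": [0, 0, 0]}, {"delta_pos": [-0.12, 0, 0.12], "dr": [0, 0, 0]}, {"delta_pos": [-0.12, 0, 0.12], "dr": [0, 0, 0]}, {"delta_pos": [-0.12, 0, 0.12], "dr": [0, 0, 0]}, {"delta_pos": [-0.12, 0, 0.12], "dr": [0, 0, 0]}, {"delta_pos": [-0.12, 0, 0.12], "dr": [0, 0, 0]}, {"delta_pos": [-0.12, 0, 0.12], "dr": [0, 0, 0]}, {"delta_pos": [-0.12, 0, 0.12], "dr": [0, 0, 0]}]'

```text
t: 29.8
ee_pos: [614.0, 140.5, 97.5]
ee_rot: [-3.141, 0.822, 1.571]
wrist_force: [0.3, -0.3, -1.1]
finger_gap: 24.7
grasp_force: 62.1
```

```bash
python3 - <<'E'
from h import *
exec(open('st.py').read())
for c in ("scene","top"):
    T,im=snap(c); marks(c,T,"cookie2_mid turner_tip rack_top".split())
    if c=="scene": cv2.imwrite("pics/s8.png",cv2.resize(im[150:260,310:450,::-1],(760,597),interpolation=2))
E
```

```text
29.8 [614.  140.5  97.5] [ 0.3 -0.3 -1.1] [ 0.9 -0.1 -0. ] (array([614.1, 253.5,  21.6]), np.float64(89.9797488089791), np.float64(17.071497954042478))
scene cookie2_mid [(array([608.8, 284.6,  27.9]), 0.6)]
scene turner_tip [(array([612.9, 246.4,  25.3]), 0.78), (array([ 473.7, -442.8,  296.8]), 0.74), (array([559.4, 278.1,  21.1]), 0.28)]
scene rack_top [(array([560.6, 276.6,  20.5]), 0.62)]
top cookie2_mid [(array([606.8, 289.3,  23.2]), 0.5)]
top turner_tip [(array([616.8, 247.3,  28.2]), 0.51), (array([617.3, 141. , 107.4]), 0.5), (array([562.3, 275.9,  23.7]), 0.48)]
top rack_top [(array([562.5, 274.4,  23.4]), 0.81), (array([615.7, 170.7,  55.2]), 0.67)]
```

View pics/s8.png

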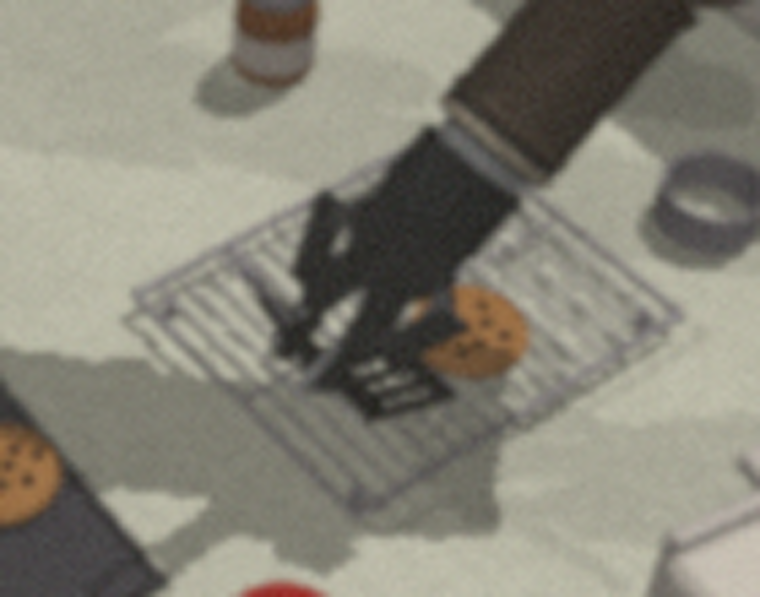

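Cookie 2 lies flat on the rack at (480,330), off the blade (tip at (450,395)). Next is cookie 3: raise and go back to behind it.

```bash
python3 - <<'E'
from h import *
t,h,d=where("tip"); t=np.array(t)
q=plan(*tcp_for([t[0],t[1]-40,80],"tip",90,12),mm=25)
u=np.array([np.cos(np.radians(97)),np.sin(np.radians(97)),0]); c3=np.array([531.5,-36,0])
q=plan(*tcp_for(c3-68*u+[0,0,60],"tip",97,6),q,mm=36)
q=plan(*tcp_for(c3-68*u+[0,0,8],"tip",97,6),q,mm=36)
E
```

```text
3 rows -> [614.1  95.5 145.7] [3.1 0.7 1.6]
[{"delta_pos":[-0.56,0.0,0.01],"dr":[0.0,0.28,0.0]},{"delta_pos":[-0.55,0.0,-0.01],"dr":[0.0,0.28,0.0]},{"delta_pos":[-0.56,0.0,-0.03],"dr":[0.0,0.28,0.01]}]
10 rows -> [ 555.2 -228.1  112.8] [-3.1  0.6  1.7]
[{"delta_pos":[-0.55,-0.15,0.6],"dr":[-0.07,0.1,-0.09]},{"delta_pos":[-0.55,-0.15,0.6],"dr":[-0.08,0.1,-0.09]},{"delta_pos":[-0.55,-0.17,0.59],"dr":[-0.07,0.1,-0.09]},{"delta_pos":[-0.56,-0.18,0.58],"dr":[-0.07,0.1,-0.09]},{"delta_pos":[-0.57,-0.18,0.57],"dr":[-0.08,0.1,-0.09]},{"delta_pos":[-0.57,-0.2,0.57],"dr":[-0.07,0.1,-0.1]},{"delta_pos":[-0.57,-0.21,0.56],"dr":[-0.07,0.1,-0.09]},{"delta_pos":[-0.57,-0.21,0.55],"dr":[-0.08,0.1,-0.09]}]
[{"delta_pos":[-0.58,-0.23,0.54],"dr":[-0.07,0.1,-0.09]},{"delta_pos":[-0.59,-0.23,0.54],"dr":[-0.07,0.1,-0.09]}]
2 rows -> [ 555.2 -227.9   60.8] [-3.1  0.6  1.7]
[{"delta_pos":[0.38,0.0,0.53],"dr":[0.0,0.0,0.0]},{"delta_pos":[0.39,0.0,0.52],"dr":[0.0,0.0,0.0]}]
```

Call:
send_rows --increments '[{"delta_pos": [-0.56, 0, 0.01], "dr": [0, 0.28, 0]}, {"delta_pos": [-0.55, 0, -0.01], "dr": [0, 0.28, 0]}, {"delta_pos": [-0.56, 0, -0.03], "dr": [0, 0.28, 0]}]'

```text
t: 30.5
ee_pos: [614.0, 94.9, 146.1]
ee_rot: [-3.141, 0.733, 1.572]
wrist_force: [0.1, 0.3, -0.9]
finger_gap: 24.7
grasp_force: 62.1
```

Call:
send_rows --increments '[{"delta_pos": [-0.55, -0.15, 0.6], "dr": [-0.07, 0.1, -0.09]}, {"delta_pos": [-0.55, -0.15, 0.6], "dr": [-0.08, 0.1, -0.09]}, {"delta_pos": [-0.55, -0.17, 0.59], "dr": [-0.07, 0.1, -0.09]}, {"delta_pos": [-0.56, -0.18, 0.58], "dr": [-0.07, 0.1, -0.09]}, {"delta_pos": [-0.57, -0.18, 0.57], "dr": [-0.08, 0.1, -0.09]}, {"delta_pos": [-0.57, -0.2, 0.57], "dr": [-0.07, 0.1, -0.1]}, {"delta_pos": [-0.57, -0.21, 0.56], "dr": [-0.07, 0.1, -0.09]}, {"delta_pos": [-0.57, -0.21, 0.55], "dr": [-0.08, 0.1, -0.09]}]'

```text
t: 31.3
ee_pos: [566.8, -164.7, 119.6]
ee_rot: [-3.14, 0.649, 1.671]
wrist_force: [0.7, -1.0, -1.1]
finger_gap: 24.8
grasp_force: 62.1
```

Call:
send_rows --increments '[{"delta_pos": [-0.58, -0.23, 0.54], "dr": [-0.07, 0.1, -0.09]}, {"delta_pos": [-0.59, -0.23, 0.54], "dr": [-0.07, 0.1, -0.09]}, {"delta_pos": [0, 0, 0], "dr": [0, 0, 0]}, {"delta_pos": [0, 0, 0], "dr": [0, 0, 0]}]'

```text
t: 31.7
ee_pos: [554.8, -229.6, 113.4]
ee_rot: [-3.141, 0.629, 1.691]
wrist_force: [-0.2, 1.2, -1.1]
finger_gap: 24.6
grasp_force: 62.1
```

```bash
python3 - <<'E'
from h import *
exec(open('st.py').read())
for c in ("scene","top","wrist"):
    T,im=snap(c); marks(c,T,"cookie2_mid cookie3_mid turner_tip turner_heel rack_top".split())
E
```

```text
31.7 [ 554.8 -229.6  113.4] [-0.2  1.2 -1.1] [0.7 0.1 0. ] (array([ 539.9, -105. ,   60.5]), np.float64(96.82228889722174), np.float64(6.032956887666735))
scene cookie2_mid [(array([607. , 284.6,  29.5]), 0.65)]
scene cookie3_mid [(array([ 811.6, -120.4,    8.2]), 0.75), (array([533. , -34.2,  12.2]), 0.64), (array([730.6,  50.8,   6.9]), 0.56)]
scene turner_tip [(array([ 541.8, -113.1,   64.6]), 0.61)]
scene turner_heel [(array([ 547.2, -185.8,   69.9]), 0.62)]
scene rack_top [(array([560.4, 275.9,  20.4]), 0.73), (array([ 464.9, -414.3,  332.3]), 0.68), (array([ 539.6, -114.2,   64.6]), 0.41)]
top cookie2_mid [(array([606.6, 290.2,  26.9]), 0.59), (array([ 688.9, -392.3,   -4.1]), 0.27)]
top cookie3_mid [(array([286.9, 359.7,  -0. ]), 0.62), (array([ 813.6, -117.2,    8. ]), 0.57), (array([733.9,  51. ,  10. ]), 0.5)]
top turner_tip []
top turner_heel [(array([ 553.1, -191.7,   77.3]), 0.46)]
top rack_top [(array([562.2, 276.8,  20.2]), 0.82)]
wrist cookie2_mid []
wrist cookie3_mid []
wrist turner_tip []
wrist turner_heel [(array([ 554.8, -186.3,   73.1]), 0.72)]
wrist rack_top [(array([ 555.4, -185. ,   74.1]), 0.3)]
```

Call:
send_rows --increments '[{"delta_pos": [0.38, 0, 0.53], "dr": [0, 0, 0]}, {"delta_pos": [0.38, 0, 0.53], "dr": [0, 0, 0]}, {"delta_pos": [0.09, 0, 0.12], "dr": [0, 0, 0]}, {"delta_pos": [0.03, 0, 0.04], "dr": [0, 0, 0]}, {"delta_pos": [0, 0, 0], "dr": [0, 0, 0]}, {"delta_pos": [0, 0, 0], "dr": [0, 0, 0]}]'

```text
t: 33.2
ee_pos: [555.8, -229.0, 53.9]
ee_rot: [3.141, 0.629, 1.692]
wrist_force: [-0.5, 0.6, -0.8]
finger_gap: 25.0
grasp_force: 62.2
```

Call:
send_rows --increments '[{"delta_pos": [0.02, 0, 0.03], "dr": [0, 0, 0]}, {"delta_pos": [0, 0, 0], "dr": [0, 0, 0]}]'

```text
t: 33.4
ee_pos: [555.7, -229.1, 52.2]
ee_rot: [3.141, 0.629, 1.692]
wrist_force: [1.1, -0.4, 1.7]
finger_gap: 24.9
grasp_force: 62.3
```

```bash
python3 st.py
```

```text
33.4 [ 555.7 -229.1   52.2] [ 1.1 -0.4  1.7] [0.7 0.  0. ] (array([ 540.4, -104.6,   -0.7]), np.float64(97.01041300777258), np.float64(6.029007241353611))
```

Call:
send_rows --increments '[{"delta_pos": [0.11, 0, -0.06], "dr": [0, 0, 0]}, {"delta_pos": [0.1, 0, -0.07], "dr": [0, 0, 0]}, {"delta_pos": [0.1, 0, -0.07], "dr": [0, 0, 0]}, {"delta_pos": [0.1, 0, -0.07], "dr": [0, 0, 0]}, {"delta_pos": [0.1, 0, -0.07], "dr": [0, 0, 0]}, {"delta_pos": [0.1, 0, -0.07], "dr": [0, 0, 0]}, {"delta_pos": [0.1, 0, -0.07], "dr": [0, 0, 0]}, {"delta_pos": [0.1, 0, -0.07], "dr": [0, 0, 0]}]'

```text
t: 34.2
ee_pos: [550.4, -189.7, 50.2]
ee_rot: [-3.14, 0.629, 1.694]
wrist_force: [1.0, -1.5, 4.3]
finger_gap: 24.4
grasp_force: 62.3
```

Call:
send_rows --increments '[{"delta_pos": [0.1, 0, -0.07], "dr": [0, 0, 0]}, {"delta_pos": [0.1, 0, -0.07], "dr": [0, 0, 0]}, {"delta_pos": [0.1, 0, -0.07], "dr": [0, 0, 0]}, {"delta_pos": [0.1, 0, -0.07], "dr": [0, 0, 0]}, {"delta_pos": [0.1, 0, -0.07], "dr": [0, 0, 0]}, {"delta_pos": [0.1, 0, -0.07], "dr": [0, 0, 0]}, {"delta_pos": [0.1, 0, -0.07], "dr": [0, 0, 0]}]'

```text
t: 34.9
ee_pos: [546.3, -155.8, 49.7]
ee_rot: [-3.14, 0.629, 1.694]
wrist_force: [0.3, -2.4, 5.3]
finger_gap: 25.3
grasp_force: 62.4
```

```bash
python3 - <<'E'
from h import *
exec(open('st.py').read())
for c in ("scene","top"):
    T,im=snap(c); marks(c,T,"cookie2_mid cookie3_mid turner_tip turner_heel".split())
E
```

```text
34.9 [ 546.3 -155.8   49.7] [ 0.3 -2.4  5.3] [0.3 0.1 0. ] (array([531.1, -31.3,  -3.1]), np.float64(96.92310183484543), np.float64(6.025028719135918))
scene cookie2_mid [(array([608.3, 286.9,  30.2]), 0.82), (array([ 686.8, -393.7,   -0.9]), 0.48)]
scene cookie3_mid [(array([731.4,  53. ,   8.7]), 0.73), (array([530.3, -33.6,  11.5]), 0.57), (array([ 810. , -118.6,    7.9]), 0.56)]
scene turner_tip [(array([531.6, -38.7,   2.6]), 0.72)]
scene turner_heel [(array([ 538. , -110.3,    8.7]), 0.51)]
top cookie2_mid [(array([609. , 289.4,  22. ]), 0.53)]
top cookie3_mid [(array([732.6,  47.9,   8.7]), 0.82), (array([ 813.6, -112.4,    8.8]), 0.73)]
top turner_tip []
top turner_heel [(array([595.3, 520.5,   2. ]), 0.67)]
```

Call:
send_rows --increments '[{"delta_pos": [0.09, 0, -0.08], "dr": [0, 0, 0]}, {"delta_pos": [0.1, 0, -0.07], "dr": [0, 0, 0]}, {"delta_pos": [0.1, 0, -0.07], "dr": [0, 0, 0]}, {"delta_pos": [0.1, 0, -0.07], "dr": [0, 0, 0]}, {"delta_pos": [0.1, 0, -0.07], "dr": [0, 0, 0]}, {"delta_pos": [0.1, 0, -0.07], "dr": [0, 0, 0]}, {"delta_pos": [0.05, 0, -0.04], "dr": [0, 0, 0]}, {"delta_pos": [0, 0, 0], "dr": [0, 0, 0]}]'

```text
t: 36.2
ee_pos: [542.5, -123.8, 49.6]
ee_rot: [-3.141, 0.628, 1.694]
wrist_force: [-0.5, 0.2, 2.3]
finger_gap: 25.1
grasp_force: 62.4
```

```bash
python3 - <<'E'
from h import *
exec(open('st.py').read())
T,im=snap("scene"); marks("scene",T,"cookie3_mid turner_tip turner_heel".split())
t,h,d=where("tip"); t=np.array(t); u=np.array([-.125,.992,0])
p,r=tcp_for(t+[0,0,9],"tip",h,1); q=plan(p,r,mm=4,deg=2)
p,r=tcp_for(t+[0,0,70]-8*u,"tip",h,-3); q=plan(p,r,q,mm=10,deg=2)
E
```

```text
36.2 [ 542.5 -123.8   49.6] [-0.5  0.2  2.3] [ 0.9  0.2 -0. ] (array([527.3,   0.8,  -3.2]), np.float64(96.98254902932675), np.float64(5.979264088687344))
scene cookie3_mid [(array([728.3,  50.1,   7.1]), 0.92), (array([ 808.4, -118.1,    6.6]), 0.55), (array([524.6, -34.3,  15.7]), 0.5)]
scene turner_tip [(array([ 527.6, -140.2,    3.8]), 0.65), (array([529.5,  -5.3,   1.8]), 0.5)]
scene turner_heel [(array([423.8, 552.6,  -0.8]), 0.71), (array([534. , -80.8,  10.6]), 0.49)]
3 rows -> [ 542.9 -128.7   47.7] [3.1 0.5 1.7]
[{"delta_pos":[-0.02,0.0,0.03],"dr":[0.0,0.28,0.01]},{"delta_pos":[-0.02,0.0,0.04],"dr":[0.0,0.28,0.0]},{"delta_pos":[-0.02,0.0,0.03],"dr":[0.0,0.27,0.01]}]
6 rows -> [ 544.1 -139.    99.4] [3.1 0.5 1.7]
[{"delta_pos":[-0.15,0.0,-0.16],"dr":[0.0,0.11,0.0]},{"delta_pos":[-0.14,0.0,-0.17],"dr":[0.0,0.11,0.0]},{"delta_pos":[-0.15,0.0,-0.16],"dr":[0.0,0.11,0.0]},{"delta_pos":[-0.14,0.0,-0.17],"dr":[0.0,0.12,0.0]},{"delta_pos":[-0.14,0.0,-0.17],"dr":[0.0,0.11,0.0]},{"delta_pos":[-0.14,0.0,-0.17],"dr":[0.0,0.11,0.0]}]
```

Call:
send_rows --increments '[{"delta_pos": [-0.02, 0, 0.02], "dr": [0, 0.28, 0]}, {"delta_pos": [-0.02, 0, 0.02], "dr": [0, 0.28, 0]}, {"delta_pos": [-0.02, 0, 0.02], "dr": [0, 0.27, 0]}]'

```text
t: 36.7
ee_pos: [542.4, -128.0, 48.8]
ee_rot: [-3.139, 0.541, 1.694]
wrist_force: [0.5, 0.1, -0.3]
finger_gap: 24.8
grasp_force: 62.1
```

Call:
send_rows --increments '[{"delta_pos": [-0.15, 0, -0.16], "dr": [0, 0.11, 0]}, {"delta_pos": [-0.15, 0, -0.17], "dr": [0, 0.11, 0]}, {"delta_pos": [-0.15, 0, -0.16], "dr": [0, 0.11, 0]}, {"delta_pos": [-0.15, 0, -0.17], "dr": [0, 0.11, 0]}, {"delta_pos": [-0.15, 0, -0.17], "dr": [0, 0.11, 0]}, {"delta_pos": [-0.15, 0, -0.17], "dr": [0, 0.11, 0]}, {"delta_pos": [0, 0, 0], "dr": [0, 0, 0]}, {"delta_pos": [0, 0, 0], "dr": [0, 0, 0]}]'

```text
t: 37.5
ee_pos: [544.3, -139.6, 102.0]
ee_rot: [-3.141, 0.473, 1.693]
wrist_force: [-0.1, -0.1, -1.6]
finger_gap: 24.6
grasp_force: 62.1
```

```bash
python3 - <<'E'
from h import *
exec(open('st.py').read())
T,im=snap("scene"); marks("scene",T,"cookie2_mid cookie3_mid turner_tip rack_top".split())
T,im=snap("top"); marks("top",T,"cookie2_mid cookie3_mid rack_top".split())
T,im=snap("wrist"); marks("wrist",T,"cookie3_mid turner_heel".split())
hsv=cv2.cvtColor(im,cv2.COLOR_RGB2HSV); m=cv2.inRange(hsv,(8,90,90),(25,255,255))[:250]; ys,xs=np.nonzero(m); print("orange",len(xs),xs.mean(),xs.min(),xs.max(),ys.max())
q=plan(*tcp_for([505,308,66],"tip",90,-3),smooth=20)
E
```

```text
37.5 [ 544.3 -139.6  102. ] [-0.1 -0.1 -1.6] [0.6 0.1 0. ] (array([528.3,  -8.4,  69.3]), np.float64(96.94540346258421), np.float64(-2.9226219924295975))
scene cookie2_mid [(array([ 551.1, -224.1,  191.5]), 0.6), (array([609.2, 286.8,  30.9]), 0.53)]
scene cookie3_mid [(array([728.9,  51.9,   7.9]), 0.93), (array([526.5, -44.7,  78.9]), 0.77), (array([ 809.8, -118.5,    7.1]), 0.59)]
scene turner_tip [(array([527.7, -18.9,  73.3]), 0.61)]
scene rack_top [(array([558.2, 276.1,  18.3]), 0.67), (array([609. , 286.3,  27. ]), 0.44)]
top cookie2_mid [(array([605. , 292.1,  26.5]), 0.62)]
top cookie3_mid [(array([ 813.1, -117.2,    4.3]), 0.64), (array([731.8,  49.3,   9.5]), 0.62)]
top rack_top [(array([561.5, 277.9,  20. ]), 0.86), (array([287.5, 359.5,   0.4]), 0.45)]
wrist cookie3_mid [(array([520.9, -44.1,  80.9]), 0.97)]
wrist turner_heel [(array([541.2, -89.7,  70.1]), 0.98)]
orange 25510 296.91822814582514 161 431 138
20 rows -> [504.9 175.9  98.3] [-3.1  0.5  1.6]
[{"delta_pos":[0.04,0.0,-0.02],"dr":[0.0,0.0,0.01]},{"delta_pos":[0.13,0.0,-0.07],"dr":[0.01,0.0,0.02]},{"delta_pos":[
[... 256 characters left out ...]
ta_pos":[0.52,-0.02,-0.26],"dr":[0.04,0.01,0.08]}]
[{"delta_pos":[0.54,-0.03,-0.27],"dr":[0.04,0.0,0.08]},{"delta_pos":[0.55,-0.03,-0.27],"dr":[0.04,0.0,0.08]},{"delta_pos":[0.56,-0.04,-0.28],"dr":[0.04,0.0,0.08]},{"delta_pos":[0.54,-0.05,-0.27],"dr":[0.04,0.0,0.08]},{"delta_pos":[0.51,-0.04,-0.25],"dr":[0.04,0.0,0.08]},{"delta_pos":[0.48,-0.05,-0.24],"dr":[0.03,0.0,0.07]},{"delta_pos":[0.42,-0.05,-0.21],"dr":[0.03,0.0,0.06]},{"delta_pos":[0.36,-0.04,-0.18],"dr":[0.03,0.0,0.05]}]
[{"delta_pos":[0.29,-0.04,-0.14],"dr":[0.02,0.0,0.05]},{"delta_pos":[0.21,-0.03,-0.11],"dr":[0.02,0.0,0.03]},{"delta_pos":[0.13,-0.01,-0.06],"dr":[0.01,0.0,0.02]},{"delta_pos":[0.05,-0.01,-0.02],"dr":[0.0,0.0,0.0]}]
```

Call:
send_rows --increments '[{"delta_pos": [0.04, 0, -0.02], "dr": [0, 0, 0.01]}, {"delta_pos": [0.13, 0, -0.07], "dr": [0.01, 0, 0.02]}, {"delta_pos": [0.22, 0, -0.1], "dr": [0.02, 0, 0.03]}, {"delta_pos": [0.29, 0, -0.15], "dr": [0.02, 0, 0.04]}, {"delta_pos": [0.36, -0.01, -0.18], "dr": [0.03, 0, 0.05]}, {"delta_pos": [0.43, -0.01, -0.21], "dr": [0.03, 0, 0.07]}, {"delta_pos": [0.47, -0.01, -0.24], "dr": [0.03, 0, 0.06]}, {"delta_pos": [0.52, -0.02, -0.26], "dr": [0.04, 0.01, 0.08]}]'

```text
t: 38.9
ee_pos: [530.5, -28.3, 100.7]
ee_rot: [-3.141, 0.471, 1.651]
wrist_force: [0.4, -0.5, -1.6]
finger_gap: 25.0
grasp_force: 62.0
```

Call:
send_rows --increments '[{"delta_pos": [0.54, -0.03, -0.27], "dr": [0.04, 0, 0.08]}, {"delta_pos": [0.55, -0.03, -0.27], "dr": [0.04, 0, 0.08]}, {"delta_pos": [0.56, -0.04, -0.28], "dr": [0.04, 0, 0.08]}, {"delta_pos": [0.54, -0.05, -0.27], "dr": [0.04, 0, 0.08]}, {"delta_pos": [0.51, -0.04, -0.25], "dr": [0.04, 0, 0.08]}, {"delta_pos": [0.48, -0.05, -0.24], "dr": [0.03, 0, 0.07]}, {"delta_pos": [0.42, -0.05, -0.21], "dr": [0.03, 0, 0.06]}, {"delta_pos": [0.36, -0.04, -0.18], "dr": [0.03, 0, 0.05]}]'

```text
t: 39.7
ee_pos: [508.5, 147.4, 98.8]
ee_rot: [-3.141, 0.472, 1.583]
wrist_force: [-0.4, -0.3, -0.7]
finger_gap: 25.4
grasp_force: 62.0
```

Call:
send_rows --increments '[{"delta_pos": [0.29, -0.04, -0.14], "dr": [0.02, 0, 0.05]}, {"delta_pos": [0.21, -0.03, -0.11], "dr": [0.02, 0, 0.03]}, {"delta_pos": [0.13, -0.01, -0.06], "dr": [0.01, 0, 0.02]}, {"delta_pos": [0.05, -0.01, -0.02], "dr": [0, 0, 0]}, {"delta_pos": [0, 0, 0], "dr": [0, 0, 0]}]'

```text
t: 40.2
ee_pos: [505.0, 175.5, 98.3]
ee_rot: [-3.142, 0.472, 1.571]
wrist_force: [0.4, -0.7, -2.1]
finger_gap: 25.1
grasp_force: 62.0
```

```bash
python3 - <<'E'
from h import *
exec(open('st.py').read())
for c in ("scene","wrist"): 
    T,im=snap(c); marks(c,T,"cookie2_mid cookie3_mid rack_top".split())
t,h,d=where("tip"); t=np.array(t)
p,r=tcp_for([t[0],t[1],28],"tip",90,-1); q=plan(p,r,mm=8)
p,r=tcp_for([t[0],t[1],20],"tip",90,17); q=plan(p,r,q,mm=8,deg=2.5)
E
```

```text
40.2 [505.  175.5  98.3] [ 0.4 -0.7 -2.1] [ 0.5 -0.1  0. ] (array([505. , 307.6,  65.7]), np.float64(89.99000010188352), np.float64(-2.954744068491486))
scene cookie2_mid [(array([610.5, 286.8,  30.5]), 0.55)]
scene cookie3_mid [(array([ 809.8, -119.4,    8.7]), 0.96), (array([728. ,  50.6,   8. ]), 0.84), (array([496.4, 269. ,  75.7]), 0.62)]
scene rack_top [(array([557.5, 274.7,  17.2]), 0.7)]
wrist cookie2_mid []
wrist cookie3_mid [(array([494.2, 272.8,  76.7]), 0.76), (array([ 806.8, -116.3,   10.8]), 0.72), (array([727.9,  51. ,   4. ]), 0.65)]
wrist rack_top []
5 rows -> [505.  176.7  65.2] [3.1 0.5 1.6]
[{"delta_pos":[0.08,0.0,0.15],"dr":[0.0,-0.07,0.0]},{"delta_pos":[0.08,0.0,0.14],"dr":[0.0,-0.06,0.0]},{"delta_pos":[0.09,0.0,0.14],"dr":[0.0,-0.07,0.0]},{"delta_pos":[0.08,0.0,0.15],"dr":[0.0,-0.06,0.0]},{"delta_pos":[0.08,0.0,0.14],"dr":[0.0,-0.07,0.0]}]
8 rows -> [505.  194.7  95.9] [3.1 0.8 1.6]
[{"delta_pos":[0.0,0.0,-0.11],"dr":[0.0,-0.37,0.0]},{"delta_pos":[0.0,0.0,-0.11],"dr":[0.0,-0.38,0.0]},{"delta_pos":[0.0,0.0,-0.11],"dr":[0.0,-0.37,0.0]},{"delta_pos":[-0.01,0.0,-0.11],"dr":[0.0,-0.38,0.0]},{"delta_pos":[-0.02,0.0,-0.11],"dr":[0.0,-0.37,0.0]},{"delta_pos":[-0.02,0.0,-0.11],"dr":[0.0,-0.38,0.0]},{"delta_pos":[-0.02,0.0,-0.11],"dr":[0.0,-0.37,0.0]},{"delta_pos":[-0.03,0.0,-0.11],"dr":[0.0,-0.38,0.0]}]
```

Call:
send_rows --increments '[{"delta_pos": [0.08, 0, 0.15], "dr": [0, -0.07, 0]}, {"delta_pos": [0.08, 0, 0.14], "dr": [0, -0.07, 0]}, {"delta_pos": [0.09, 0, 0.14], "dr": [0, -0.06, 0]}, {"delta_pos": [0.08, 0, 0.15], "dr": [0, -0.06, 0]}, {"delta_pos": [0.08, 0, 0.15], "dr": [0, -0.07, 0]}]'

```text
t: 41.1
ee_pos: [504.8, 176.7, 64.0]
ee_rot: [-3.141, 0.507, 1.571]
wrist_force: [-0.7, -0.0, -1.4]
finger_gap: 24.7
grasp_force: 62.1
```

Call:
send_rows --increments '[{"delta_pos": [0, 0, -0.11], "dr": [0, -0.37, 0]}, {"delta_pos": [0, 0, -0.11], "dr": [0, -0.38, 0]}, {"delta_pos": [0, 0, -0.11], "dr": [0, -0.37, 0]}, {"delta_pos": [-0.01, 0, -0.11], "dr": [0, -0.38, 0]}, {"delta_pos": [-0.02, 0, -0.11], "dr": [0, -0.37, 0]}, {"delta_pos": [-0.02, 0, -0.11], "dr": [0, -0.38, 0]}, {"delta_pos": [-0.02, 0, -0.11], "dr": [0, -0.37, 0]}, {"delta_pos": [-0.02, 0, -0.1], "dr": [0, -0.38, 0]}]'

```text
t: 41.9
ee_pos: [505.0, 195.1, 94.6]
ee_rot: [3.141, 0.822, 1.571]
wrist_force: [0.0, -0.2, -1.4]
finger_gap: 24.9
grasp_force: 62.1
```

Call:
send_rows --increments '[{"delta_pos": [-0.12, 0, 0.12], "dr": [0, 0, 0]}, {"delta_pos": [-0.12, 0, 0.12], "dr": [0, 0, 0]}, {"delta_pos": [-0.12, 0, 0.12], "dr": [0, 0, 0]}, {"delta_pos": [-0.12, 0, 0.12], "dr": [0, 0, 0]}, {"delta_pos": [-0.12, 0, 0.12], "dr": [0, 0, 0]}, {"delta_pos": [-0.12, 0, 0.12], "dr": [0, 0, 0]}, {"delta_pos": [-0.12, 0, 0.12], "dr": [0, 0, 0]}, {"delta_pos": [-0.12, 0, 0.12], "dr": [0, 0, 0]}]'

```text
t: 42.7
ee_pos: [505.0, 139.9, 96.9]
ee_rot: [3.141, 0.82, 1.571]
wrist_force: [0.3, 0.0, -1.5]
finger_gap: 24.8
grasp_force: 62.1
```

```bash
python3 - <<'E'
from h import *
exec(open('st.py').read())
for c in ("scene","top"): 
    T,im=snap(c); marks(c,T,"cookie2_mid cookie3_mid rack_top turner_tip".split())
t,h,d=where("tip"); t=np.array(t)
q=plan(*tcp_for([t[0],t[1]-60,90],"tip",90,15),mm=25)
E
```

```text
42.7 [505.  139.9  96.9] [ 0.3  0.  -1.5] [ 0.9 -0.   0. ] (array([505. , 253. ,  21.2]), np.float64(90.02165782906341), np.float64(16.99260404117465))
scene cookie2_mid [(array([607.1, 286.7,  32.2]), 0.86), (array([501.6, 245.5,  25. ]), 0.72)]
scene cookie3_mid [(array([731.3,  52.4,   9.8]), 0.85), (array([ 809. , -118. ,    4.7]), 0.84), (array([497.2, 282.9,  29.4]), 0.76)]
scene rack_top [(array([556.7, 275.1,  16.6]), 0.65)]
scene turner_tip [(array([505.3, 246.1,  26.8]), 0.64)]
top cookie2_mid [(array([608. , 290.5,  23. ]), 0.54), (array([500.4, 284.2,  30.3]), 0.29)]
top cookie3_mid [(array([ 813. , -120. ,    7.3]), 0.84), (array([731.6,  47. ,   9. ]), 0.81), (array([501.7, 283. ,  29.9]), 0.34), (array([ 465.4, -419.1,  331.5]), 0.31)]
top rack_top [(array([562.9, 279.3,  19.5]), 0.83), (array([608.1, 292.4,  21.2]), 0.25)]
top turner_tip [(array([594. , 526. ,   1.2]), 0.59)]
4 rows -> [505.   78.  161.8] [3.1 0.8 1.6]
[{"delta_pos":[-0.56,0.0,0.01],"dr":[0.0,0.08,0.0]},{"delta_pos":[-0.57,0.0,0.0],"dr":[0.0,0.09,0.0]},{"delta_pos":[-0.56,0.0,0.0],"dr":[0.0,0.08,0.0]},{"delta_pos":[-0.57,0.0,0.0],"dr":[0.0,0.08,0.01]}]
```

Call:
send_rows --increments '[{"delta_pos": [-0.12, 0, 0.12], "dr": [0, 0, 0]}, {"delta_pos": [-0.12, 0, 0.12], "dr": [0, 0, 0]}, {"delta_pos": [-0.13, 0, 0.11], "dr": [0, 0, 0]}, {"delta_pos": [-0.2, 0, 0.12], "dr": [0, 0, 0]}, {"delta_pos": [-0.56, 0, 0], "dr": [0, 0.08, 0]}, {"delta_pos": [-0.57, 0, 0], "dr": [0, 0.08, 0]}, {"delta_pos": [-0.56, 0, 0], "dr": [0, 0.08, 0]}, {"delta_pos": [-0.57, 0, 0], "dr": [0, 0.08, 0]}]'

```text
t: 44.0
ee_pos: [504.8, 47.2, 166.9]
ee_rot: [3.142, 0.787, 1.571]
wrist_force: [0.4, 0.0, 0.1]
finger_gap: 24.5
grasp_force: 62.1
```

```bash
python3 - <<'E'
from h import *
exec(open('st.py').read())
for c in ("scene","top"): 
    T,im=snap(c,"f_%s.png"%c); marks(c,T,"cookie2_mid cookie3_mid rack_top".split())
    for d in env.masks_of(c,"cookie3_mid"):
        m=d["mask"]; ys,xs=np.nonzero(m); print(round(d["conf"],2),m.sum(),xs.mean().round(1),ys.mean().round(1))
q=plan([540,-90,260],tool(90,40),mm=36)
q=plan([461,-286,257.3],tool(90,15),q,mm=36)
E
```

```text
44.0 [504.8  47.2 166.9] [0.4 0.  0.1] [ 0.8 -0.  -0. ] (array([504.8, 162.8,  95. ]), np.float64(89.98556905609827), np.float64(15.076453151204312))
scene cookie2_mid [(array([609.9, 286. ,  30.4]), 0.8)]
scene cookie3_mid [(array([ 807.7, -117.8,    6.3]), 0.7), (array([730.7,  53. ,  11.1]), 0.65), (array([496.5, 282. ,  28.9]), 0.56)]
scene rack_top [(array([559.3, 274. ,  21.2]), 0.77)]
0.91 362 361.1 267.8
0.69 544 332.6 312.6
0.57 232 375.2 193.7
0.34 304 335.7 193.5
top cookie2_mid []
top cookie3_mid [(array([ 816. , -117.9,    5.7]), 0.8), (array([424.9, 555. ,   2.3]), 0.72), (array([561.3, 276.9,  17.1]), 0.56), (array([730. ,  51.7,  10.6]), 0.53)]
top rack_top [(array([564.6, 274.7,  20.6]), 0.7)]
0.66 270 348.6 139.0
0.55 257 308.6 157.3
0.32 1903 449.1 234.6
5 rows -> [539.9 -90.  259.9] [3.1 0.9 1.6]
[{"delta_pos":[-0.83,0.17,0.16],"dr":[0.0,-0.16,0.0]},{"delta_pos":[-0.82,0.18,0.17],"dr":[0.0,-0.17,0.01]},{"delta_pos":[-0.82,0.17,0.19],"dr":[0.0,-0.16,0.0]},{"delta_pos":[-0.82,0.18,0.2],"dr":[0.0,-0.16,0.0]},{"delta_pos":[-0.81,0.17,0.22],"dr":[0.0,-0.16,0.01]}]
6 rows -> [ 461.1 -286.1  257.5] [-3.1  1.3  1.6]
[{"delta_pos":[-0.52,-0.33,0.63],"dr":[0.0,-0.7,0.0]},{"delta_pos":[-0.47,-0.33,0.67],"dr":[0.0,-0.69,0.0]},{"delta_pos":[-0.42,-0.33,0.7],"dr":[0.0,-0.7,0.0]},{"delta_pos":[-0.36,-0.32,0.73],"dr":[0.0,-0.69,0.0]},{"delta_pos":[-0.32,-0.33,0.75],"dr":[0.0,-0.7,0.0]},{"delta_pos":[-0.26,-0.33,0.78],"dr":[0.0,-0.69,-0.01]}]
```

Call:
send_rows --increments '[{"delta_pos": [-0.83, 0.17, 0.16], "dr": [0, -0.16, 0]}, {"delta_pos": [-0.82, 0.18, 0.17], "dr": [0, -0.17, 0]}, {"delta_pos": [-0.82, 0.17, 0.19], "dr": [0, -0.16, 0]}, {"delta_pos": [-0.82, 0.18, 0.2], "dr": [0, -0.16, 0]}, {"delta_pos": [-0.81, 0.17, 0.22], "dr": [0, -0.16, 0]}]'

```text
t: 45.0
ee_pos: [540.1, -91.4, 260.9]
ee_rot: [-3.141, 0.873, 1.572]
wrist_force: [0.2, -0.4, -2.0]
finger_gap: 24.6
grasp_force: 62.1
```

Call:
send_rows --increments '[{"delta_pos": [-0.52, -0.33, 0.63], "dr": [0, -0.7, 0]}, {"delta_pos": [-0.47, -0.33, 0.67], "dr": [0, -0.69, 0]}, {"delta_pos": [-0.42, -0.33, 0.7], "dr": [0, -0.7, 0]}, {"delta_pos": [-0.36, -0.32, 0.73], "dr": [0, -0.69, 0]}, {"delta_pos": [-0.32, -0.33, 0.75], "dr": [0, -0.7, 0]}, {"delta_pos": [-0.26, -0.33, 0.78], "dr": [0, -0.69, 0]}, {"delta_pos": [0, 0, 0], "dr": [0, 0, 0]}, {"delta_pos": [0, 0, 0], "dr": [0, 0, 0]}]'

```text
t: 45.8
ee_pos: [461.0, -286.8, 257.6]
ee_rot: [-3.135, 1.309, 1.577]
wrist_force: [-0.0, 0.9, -1.4]
finger_gap: 25.0
grasp_force: 62.1
```

```bash
python3 - <<'E'
from h import *
exec(open('st.py').read())
for k in range(2):
  for c in ("scene","top"): 
    T,im=snap(c,"g_%s.png"%c); marks(c,T,"turner_loop turner_heel turner_tip cookie2_mid cookie3_mid rack_top".split())
E
```

```text
45.8 [ 461.  -286.8  257.6] [-0.   0.9 -1.4] [ 1.2 -0.   0.1] (array([ 461. , -222.5,  137.6]), np.float64(89.98421264333282), np.float64(44.99431077258319))
scene turner_loop [(array([ 458.4, -278.6,  385.4]), 0.95)]
scene turner_heel [(array([ 461.4, -274.6,  201.8]), 0.78)]
scene turner_tip [(array([ 460.9, -227.2,  142. ]), 0.9)]
scene cookie2_mid [(array([606.4, 285.8,  28.4]), 0.67)]
scene cookie3_mid [(array([498.8, 281.5,  27.3]), 0.82), (array([732.1,  53. ,   9.1]), 0.76), (array([ 807.8, -115.6,   10.5]), 0.63)]
scene rack_top [(array([557.8, 277.9,  18.1]), 0.81)]
top turner_loop [(array([ 464.7, -282.2,  382.8]), 0.53)]
top turner_heel [(array([ 466.3, -281.8,  204.1]), 0.69)]
top turner_tip [(array([ 462.3, -226.3,  147.2]), 0.66)]
top cookie2_mid [(array([608.8, 290.8,  25.8]), 0.59)]
top cookie3_mid [(array([733.4,  49.1,  10.1]), 0.85), (array([499.2, 282.3,  26.4]), 0.79), (array([ 813.1, -117.4,   10.3]), 0.61), (array([ 528.5, -137.1,   -0.2]), 0.59)]
top rack_top [(array([562.2, 277.3,  17.8]), 0.89)]
scene turner_loop [(array([ 456.4, -275.1,  384.2]), 0.69)]
sc
[... 159 characters left out ...]
cene cookie2_mid [(array([610.8, 283.5,  30.3]), 0.62)]
scene cookie3_mid [(array([732.3,  51.2,  10.4]), 0.97), (array([ 811.8, -117.8,    5.6]), 0.95), (array([495.7, 286.1,  26.2]), 0.49)]
scene rack_top [(array([556.8, 275.9,  20. ]), 0.63)]
top turner_loop [(array([ 465.7, -282.5,  380.3]), 0.6)]
top turner_heel [(array([ 460.4, -282.4,  206.4]), 0.52), (array([ 468.8, -416.2,  331.1]), 0.43)]
top turner_tip [(array([ 462.9, -224.4,  145.2]), 0.72)]
top cookie2_mid [(array([608. , 289.5,  24.4]), 0.6)]
top cookie3_mid [(array([499.3, 283.8,  27.1]), 0.8), (array([ 810.9, -114.2,    5.1]), 0.67)]
top rack_top [(array([564.3, 275.6,  17.7]), 0.68), (array([ 688.2, -394.4,   -3.8]), 0.32)]
```

```bash
python3 - <<'E'
from h import *
r=R.from_euler("xyz",[3.14,1.313,1.571])
q=plan([454.3,-391,216],r,mm=20)
q=plan([472.5,-449.0,216],r,q,mm=10)
q=plan([472.5,-449.0,178],r,q,mm=8)
E
```

```text
6 rows -> [ 454.4 -391.1  216.1] [3.1 1.3 1.6]
[{"delta_pos":[0.06,-0.03,0.46],"dr":[0.0,-0.01,0.0]},{"delta_pos":[0.05,-0.03,0.47],"dr":[0.0,0.0,0.0]},{"delta_pos":[0.06,-0.03,0.46],"dr":[-0.01,-0.01,0.0]},{"delta_pos":[0.06,-0.02,0.47],"dr":[0.0,-0.01,0.0]},{"delta_pos":[0.05,-0.03,0.46],"dr":[0.0,-0.01,0.0]},{"delta_pos":[0.06,-0.03,0.47],"dr":[0.0,0.0,0.0]}]
7 rows -> [ 472.5 -449.   216.1] [3.1 1.3 1.6]
[{"delta_pos":[-0.05,0.06,0.2],"dr":[0.0,0.0,0.0]},{"delta_pos":[-0.05,0.07,0.2],"dr":[0.0,0.0,0.0]},{"delta_pos":[-0.06,0.06,0.2],"dr":[0.0,0.0,0.0]},{"delta_pos":[-0.05,0.07,0.2],"dr":[0.0,0.0,0.0]},{"delta_pos":[-0.05,0.06,0.2],"dr":[0.0,0.0,0.0]},{"delta_pos":[-0.05,0.07,0.2],"dr":[0.0,0.0,0.0]},{"delta_pos":[-0.06,0.06,0.2],"dr":[0.0,0.0,0.0]}]
5 rows -> [ 472.5 -448.9  178.1] [3.1 1.3 1.6]
[{"delta_pos":[0.18,0.0,0.05],"dr":[0.0,0.0,0.0]},{"delta_pos":[0.19,0.0,0.05],"dr":[0.0,0.0,0.0]},{"delta_pos":[0.18,0.0,0.05],"dr":[0.0,0.0,0.0]},{"delta_pos":[0.19,0.0,0.04],"dr":[0.0,0.0,0.0]},{"delta_pos":[0.18,0.0,0.05],"dr":[0.0,0.0,0.0]}]
```

Call:
send_rows --increments '[{"delta_pos": [0.06, -0.03, 0.46], "dr": [0, -0.01, 0]}, {"delta_pos": [0.05, -0.03, 0.47], "dr": [0, 0, 0]}, {"delta_pos": [0.06, -0.03, 0.46], "dr": [-0.01, -0.01, 0]}, {"delta_pos": [0.06, -0.03, 0.47], "dr": [0, -0.01, 0]}, {"delta_pos": [0.05, -0.03, 0.46], "dr": [0, -0.01, 0]}, {"delta_pos": [0.06, -0.03, 0.47], "dr": [0, 0, 0]}, {"delta_pos": [0, 0, 0], "dr": [0, 0, 0]}, {"delta_pos": [0, 0, 0], "dr": [0, 0, 0]}]'

```text
t: 48.0
ee_pos: [453.8, -391.2, 216.1]
ee_rot: [-3.14, 1.313, 1.573]
wrist_force: [0.3, 1.0, -0.5]
finger_gap: 25.0
grasp_force: 62.1
```

```bash
python3 - <<'E'
from h import *
exec(open('st.py').read())
for k in range(2):
  for c in ("scene","top"): 
    T,im=snap(c); marks(c,T,"turner_loop hook_tip hook_seat turner_heel".split())
E
```

```text
48.0 [ 453.8 -391.2  216.1] [ 0.3  1.  -0.5] [1.2 0.  0. ] (array([ 453.7, -327.3,   95.8]), np.float64(90.0341258393524), np.float64(45.2163857702718))
scene turner_loop [(array([ 452. , -378.6,  343.3]), 0.78), (array([ 527.3, -137.4,    5.8]), 0.26)]
scene hook_tip [(array([ 464.4, -414.4,  331.7]), 0.71)]
scene hook_seat [(array([ 474.8, -444.8,  295.9]), 0.84)]
scene turner_heel [(array([ 451.6, -381.1,  159. ]), 0.69)]
top turner_loop [(array([595.8, 522.3,   2.4]), 0.59), (array([ 456.7, -384.8,  339.2]), 0.5)]
top hook_tip [(array([ 466.6, -420.4,  330.9]), 0.88)]
top hook_seat [(array([ 479.8, -438.3,  293.2]), 0.72)]
top turner_heel [(array([ 454.8, -387.8,  163.4]), 0.45)]
scene turner_loop [(array([ 450. , -379.8,  342.5]), 0.8)]
scene hook_tip [(array([ 467.7, -415.2,  331.2]), 0.94), (array([596.3, 522.1,  -1.5]), 0.65)]
scene hook_seat [(array([ 472.8, -443.6,  301.7]), 0.76)]
scene turner_heel [(array([ 453.5, -380.5,  159.8]), 0.74)]
top turner_loop [(array([ 457.6, -384.1,  337.9]), 0.56)]
top hook_tip [(array([ 467.5, -419.5,  332.9]), 0.76), (array([ 528.8, -138.2,    4.5]), 0.72)]
top hook_seat [(array([ 478. , -439.2,  298.8]), 0.91)]
top turner_heel [(array([ 689.8, -397.3,   -4.1]), 0.6), (array([ 458. , -388.5,  161. ]), 0.56), (array([498.3, 281.7,  26.4]), 0.44)]
```

Call:
send_rows --increments '[{"delta_pos": [-0.05, 0.09, 0.2], "dr": [0, 0, 0]}, {"delta_pos": [-0.05, 0.07, 0.2], "dr": [0, 0, 0]}, {"delta_pos": [-0.06, 0.06, 0.2], "dr": [0, 0, 0]}, {"delta_pos": [0, 0, 0], "dr": [0, 0, 0]}]'

```text
t: 49.4
ee_pos: [462.5, -417.5, 216.7]
ee_rot: [3.138, 1.314, 1.567]
wrist_force: [-1.2, 0.3, -0.7]
finger_gap: 24.7
grasp_force: 62.1
```

Call:
send_rows --increments '[{"delta_pos": [-0.05, 0.07, 0.2], "dr": [0, 0, 0]}, {"delta_pos": [-0.05, 0.06, 0.2], "dr": [0, 0, 0]}, {"delta_pos": [-0.05, 0.07, 0.2], "dr": [0, 0, 0]}, {"delta_pos": [-0.06, 0.06, 0.2], "dr": [0, 0, 0]}, {"delta_pos": [0, 0, 0], "dr": [0, 0, 0]}]'

```text
t: 49.9
ee_pos: [473.1, -450.3, 216.5]
ee_rot: [3.138, 1.313, 1.568]
wrist_force: [1.0, -0.3, -1.5]
finger_gap: 24.8
grasp_force: 62.1
```

```bash
python3 - <<'E'
from h import *
exec(open('st.py').read())
for c in ("scene","top"): 
    T,im=snap(c); marks(c,T,"turner_loop hook_tip hook_seat turner_heel".split())
    if c=="scene": cv2.imwrite("pics/s9.png",cv2.resize(im[170:290,80:220,::-1],(700,600),interpolation=2))
E
```

```text
49.9 [ 473.1 -450.3  216.5] [ 1.  -0.3 -1.5] [ 1.2  0.  -0. ] (array([ 473.1, -386.6,   96.3]), np.float64(90.0068841885131), np.float64(45.25343958444151))
scene turner_loop [(array([ 466.8, -441.4,  344.1]), 0.77)]
scene hook_tip [(array([ 465.7, -411.7,  329. ]), 0.61)]
scene hook_seat [(array([ 472.6, -438.9,  296.1]), 0.62)]
scene turner_heel [(array([ 471.8, -441.4,  160.5]), 0.68)]
top turner_loop [(array([ 475.9, -442.2,  337.5]), 0.46)]
top hook_tip [(array([ 465.3, -421.5,  333.6]), 0.73)]
top hook_seat [(array([ 480.1, -439.6,  299.5]), 0.8)]
top turner_heel [(array([ 478.1, -443.7,  161.1]), 0.71)]
```

View pics/s9.png

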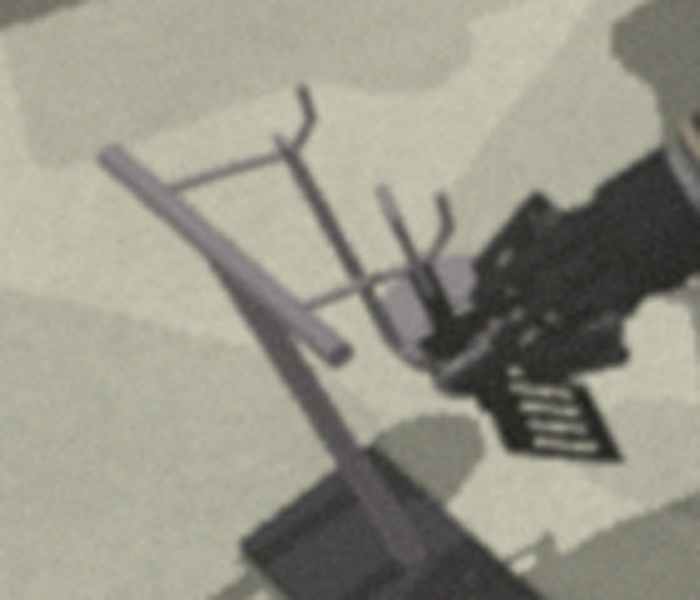

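The crop shows the same geometry as before the pull-off: the loop (top at (390,190)) encloses the hook arm behind its upturned tip (445,200). I'll lower it onto the seat.

Call:
send_rows --increments '[{"delta_pos": [0.18, 0, 0.05], "dr": [0, 0, 0]}, {"delta_pos": [0.19, 0, 0.05], "dr": [0, 0, 0]}, {"delta_pos": [0.18, 0, 0.05], "dr": [0, 0, 0]}, {"delta_pos": [0, 0, 0], "dr": [0, 0, 0]}]'

```text
t: 50.8
ee_pos: [473.2, -449.0, 191.9]
ee_rot: [-3.135, 1.312, 1.579]
wrist_force: [0.5, 0.4, -0.8]
finger_gap: 25.1
grasp_force: 62.1
```

Call:
send_rows --increments '[{"delta_pos": [0.18, 0, 0.05], "dr": [0, 0, 0]}, {"delta_pos": [0.12, 0, 0.03], "dr": [0, 0, 0]}, {"delta_pos": [0, 0, 0], "dr": [0, 0, 0]}, {"delta_pos": [0, 0, 0], "dr": [0, 0, 0]}]'

```text
t: 51.2
ee_pos: [473.3, -449.3, 180.9]
ee_rot: [-3.142, 1.313, 1.572]
wrist_force: [-0.0, -0.4, -0.5]
finger_gap: 24.9
grasp_force: 62.1
```

```bash
python3 - <<'E'
from h import *
exec(open('st.py').read())
for k in range(2):
  for c in ("scene","top"): 
    T,im=snap(c); marks(c,T,"turner_loop hook_seat".split())
E
```

```text
51.2 [ 473.3 -449.3  180.9] [-0.  -0.4 -0.5] [1.2 0.  0. ] (array([ 473.2, -385.4,   60.6]), np.float64(90.0736876369697), np.float64(45.21860209794195))
scene turner_loop [(array([ 468.8, -439.9,  307.8]), 0.68), (array([ 471.1, -386.9,   66.7]), 0.62)]
scene hook_seat [(array([ 477.2, -441.3,  299.6]), 0.92)]
top turner_loop [(array([ 478.3, -442.8,  303.1]), 0.62)]
top hook_seat [(array([ 478.1, -437.3,  297.8]), 0.83)]
scene turner_loop [(array([ 526.7, -141.9,    5.6]), 0.42)]
scene hook_seat [(array([ 530. , -142.7,    1.6]), 0.71), (array([ 472. , -440.9,  300.9]), 0.63)]
top turner_loop [(array([ 480.1, -445.5,  128.1]), 0.7), (array([ 477. , -443.1,  302.3]), 0.42)]
top hook_seat [(array([ 478.6, -438. ,  296.6]), 0.79), (array([609.1, 291.3,  22.6]), 0.53)]
```

Call:
send_rows --increments '[{"delta_pos": [0.05, 0, 0.01], "dr": [0, 0, 0]}, {"delta_pos": [0, 0, 0], "dr": [0, 0, 0]}, {"delta_pos": [0.03, 0, 0.01], "dr": [0, 0, 0]}, {"delta_pos": [0, 0, 0], "dr": [0, 0, 0]}, {"delta_pos": [0, 0, 0], "dr": [0, 0, 0]}]'

```text
t: 52.3
ee_pos: [473.3, -449.2, 177.5]
ee_rot: [3.141, 1.313, 1.571]
wrist_force: [-0.4, -0.6, -1.3]
finger_gap: 24.8
grasp_force: 62.1
```

```bash
python3 st.py
```

```text
52.3 [ 473.3 -449.2  177.5] [-0.4 -0.6 -1.3] [ 1.2 -0.   0. ] (array([ 473.2, -385.3,   57.3]), np.float64(90.08091378017083), np.float64(45.20461558695436))
```

Call:
send_rows --increments '[{"delta_pos": [0, 0, 0], "dr": [0, 0, 0]}, {"delta_pos": [0, 0, 0], "dr": [0, 0, 0]}, {"delta_pos": [0, 0, 0], "dr": [0, 0, 0]}, {"delta_pos": [0, 0, 0], "dr": [0, 0, 0]}, {"delta_pos": [0, 0, 0], "dr": [0, 0, 0]}, {"delta_pos": [0, 0, 0], "dr": [0, 0, 0]}, {"delta_pos": [0, 0, 0], "dr": [0, 0, 0]}, {"delta_pos": [0, 0, 0], "dr": [0, 0, 0]}]' --claw 0

```text
t: 53.1
ee_pos: [473.3, -449.2, 177.6]
ee_rot: [3.141, 1.313, 1.571]
wrist_force: [-0.3, -0.6, -0.5]
finger_gap: 85.5
grasp_force: 0.0
```

```bash
python3 - <<'E'
from h import *
exec(open('st.py').read())
for c in ("scene","top","wrist"): 
    T,im=snap(c); marks(c,T,"turner_loop turner_grip turner_heel turner_tip".split())
E
```

```text
53.1 [ 473.3 -449.2  177.6] [-0.3 -0.6 -0.5] [ 1. -0.  0.] (array([ 473.2, -385.3,   57.4]), np.float64(90.08356817949036), np.float64(45.20628712055268))
scene turner_loop [(array([ 470.6, -440.6,  303.4]), 0.71)]
scene turner_grip [(array([ 476.3, -442.9,  185.4]), 0.94)]
scene turner_heel [(array([ 471.2, -441.8,  118.5]), 0.58)]
scene turner_tip [(array([ 468. , -391.3,   60.2]), 0.93)]
top turner_loop [(array([ 479.1, -443.9,  300.3]), 0.48)]
top turner_grip [(array([ 479.1, -444.7,  181.5]), 0.5)]
top turner_heel [(array([ 475.7, -446.6,  121.3]), 0.59)]
top turner_tip []
wrist turner_loop []
wrist turner_grip [(array([ 475.9, -445.4,  182.2]), 0.68)]
wrist turner_heel [(array([ 476.8, -446.6,  120. ]), 0.64)]
wrist turner_tip []
```

Call:
send_rows --increments '[{"delta_pos": [0, 0, -0.25], "dr": [0, 0, 0]}, {"delta_pos": [0, 0, -0.5], "dr": [0, 0, 0]}, {"delta_pos": [0, 0, -0.6], "dr": [0, 0, 0]}, {"delta_pos": [0, 0, -0.6], "dr": [0, 0, 0]}, {"delta_pos": [0, 0, -0.6], "dr": [0, 0, 0]}, {"delta_pos": [0, 0, -0.6], "dr": [0, 0, 0]}, {"delta_pos": [0, 0, -0.6], "dr": [0, 0, 0]}, {"delta_pos": [0, 0, 0], "dr": [0, 0, 0]}]'

```text
t: 54.65
ee_pos: [474.7, -300.7, 215.6]
ee_rot: [3.138, 1.31, 1.574]
wrist_force: [0.5, -0.1, 0.3]
finger_gap: 85.7
grasp_force: 0.0
```

Call:
send_rows --increments '[{"delta_pos": [0, 0, 0], "dr": [0, 0, 0]}, {"delta_pos": [0, 0, 0], "dr": [0, 0, 0]}, {"delta_pos": [0, 0, 0], "dr": [0, 0, 0]}, {"delta_pos": [0, 0, 0], "dr": [0, 0, 0]}, {"delta_pos": [0, 0, 0], "dr": [0, 0, 0]}, {"delta_pos": [0, 0, 0], "dr": [0, 0, 0]}, {"delta_pos": [0, 0, 0], "dr": [0, 0, 0]}, {"delta_pos": [0, 0, 0], "dr": [0, 0, 0]}]'

```text
t: 55.45
ee_pos: [473.1, -304.2, 215.9]
ee_rot: [3.141, 1.313, 1.571]
wrist_force: [0.2, 0.4, -0.0]
finger_gap: 85.4
grasp_force: 0.0
```

```bash
python3 - <<'E'
from h import *
exec(open('st.py').read())
for c in ("scene","top","wrist"): 
    T,im=snap(c,"z_%s.png"%c); marks(c,T,"turner_loop turner_heel hook_seat cookie2_mid cookie3_mid rack_top".split() if c!="wrist" else "turner_loop turner_heel".split())
E
```

```text
55.45 [ 473.1 -304.2  215.9] [ 0.2  0.4 -0. ] [ 1. -0.  0.] (array([ 473. , -240.3,   95.7]), np.float64(90.08013903379073), np.float64(45.201478079383406))
scene turner_loop [(array([ 469.3, -438. ,  302.4]), 0.61), (array([286.1, 358.7,  -0.3]), 0.24)]
scene turner_heel [(array([ 471.9, -441.6,  121.4]), 0.69)]
scene hook_seat [(array([ 471.9, -442.3,  298.4]), 0.73)]
scene cookie2_mid [(array([609.4, 286.3,  31.2]), 0.83), (array([ 497.7, -504.5,  324.8]), 0.67)]
scene cookie3_mid [(array([731.2,  51.6,  11. ]), 0.95), (array([496.3, 283.4,  28.7]), 0.75), (array([ 812.6, -118.3,    6.7]), 0.67), (array([556.6, 276.4,  21.6]), 0.58)]
scene rack_top [(array([561.2, 275.7,  21.9]), 0.93), (array([ 469. , -439.7,  298.7]), 0.5)]
top turner_loop [(array([ 476.1, -440.3,  299.3]), 0.65)]
top turner_heel [(array([ 477.1, -445.7,  123. ]), 0.81)]
top hook_seat [(array([ 478.1, -434. ,  295.3]), 0.66)]
top cookie2_mid [(array([607.6, 289. ,  22.4]), 0.65)]
top cookie3_mid [(array([ 815.4, -113.7,    6.9]), 0.78), (array([504.7, 283. ,  25.3]), 0.54), (array([733.9,  51. ,  11.6]), 0.53)]
top rack_top [(array([564.2, 276.6,  19.1]), 0.58)]
wrist turner_loop [(array([ 471.8, -440.9,  303.5]), 0.57)]
wrist turner_heel [(array([ 478.1, -443.3,  119.5]), 0.71), (array([ 474.4, -391.2,   56.8]), 0.53), (array([ 497.8, -500.7,  321.9]), 0.33)]
```

```bash
python3 -c "
from station import env
print(env.close_job())"
```

```text
the job is handed in; nothing more can be done
None
```

I handed the job in: both cookies measured flat and apart on the rack, and the turner measured hanging by its loop on its hook, clear of the robot. The judge returned no verdict.

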